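# Press a hive frame: load it, close the jaw and draw it tight with the cam lock

## Task

Lay the loose pine hive frame flat on the sloping bed of the press, resting on the lower ledge with the eared top bar uppermost, between the fixed stop and the open sliding jaw. Slide the jaw up by its handle until the frame is held snugly against the stop and the draw bolt's pin stands in the mouth of the cam disc, then swing the cam lever its full half turn so that the hook draws the bolt in tight, and let go. Leave the mallet, glue bottle, nail tin and try square where they are.

Things in the scene. Friction and masses are not known exactly. Their poses are not given: they have to be found in the camera images.
- frame: Pine hive frame, loose, flat on the bench: open rectangle of four bars 24 mm thick, 140 mm wide over its end bars (12 mm wide). x runs from the bottom bar (10 mm wide, outer edge at -55 mm) to the top bar (20 mm wide, outer edge at +55 mm); y runs along the top bar, which is 164 mm long: a 12 mm ear past each end bar. 90 g. Origin: centre of the underside, z up; both faces alike.
- top_bar (a point): Middle of the frame's top bar, 12 mm above its underside (x = 45, z = 12 mm of the frame); the bar can be pinched here across its 20 mm width. Axes as the frame's.
- bed: Steel bed of the press, 160 mm up the slope by 385 mm across, sloping 30 degrees, facing the robot and somewhat to its left, on a blue stand fixed to the bench. Origin on its surface, 120 mm above the bench. x up the slope, y level across it, z square out of it. A frame in its place has its origin at x = -15, y = 0, z = 0 mm here, its axes along the bed's. Nothing stands over the bed.
- ledge (a point): Middle of the bearing face of the lower ledge, where it meets the bed (x = -70, y = 0, z = 0 mm of the bed); axes as the bed's. The ledge is 150 mm long across the bed, stands 16 mm high and keeps a frame from sliding down.
- stop_face (a point): Middle of the fixed stop's clamping face (x = -25, y = +70, z = 10 mm of the bed); axes as the bed's. Stop and jaw are each 80 mm long up the slope (x = -65 to 15 mm of the bed), 16 mm thick, 20 mm high; the ears of a frame in place lie uphill of both.
- jaw (a joint): Travel of the sliding jaw in m: 0 = fully open (its face at y = -105 mm of the bed), growing as it closes along the bed's +y. It meets a frame that rests against the stop at 0.035; end stop at 0.039. It slides with about 3 N and stays where it is left. Behind its face a flat foot, top 9 mm off the bed, reaches back 62 mm.
- jaw_handle (a point): Middle of the jaw's bow handle: a 10 mm round bar, 70 mm long up the slope, 44 mm behind the jaw's face (on its -y side); the bar's axis is 43 mm off the bed. Axes as the bed's. Moves with the jaw.
- bolt (a joint): How far the cam has drawn the bolt through the jaw against its spring (2 N per mm), in m: 0 = slack, about 0.007 when drawn tight on a frame.
- bolt_pin (a point): Upright pin, 10 mm across, at the end of the draw bolt, which runs from the jaw in a slot under the frame and the stop. The point is 10 mm off the bed; axes as the bed's. The pin moves with the jaw and stands 32 mm from the cam pivot when the frame is just held; the hook can catch it up to 35 mm from the pivot, further out the hook's tip strikes it.
- cam_pivot (a point): Cam disc's axis where it meets the bed (x = -20, y = +138 mm of the bed); the axis is the bed's z. The steel disc, 98 mm across, lies 4 to 14 mm above the bed; its spiral slot has its mouth at the rim, open towards the pin (-y) while the lever points up the slope.
- cam (a joint): Angle of the cam lever in rad: 0 = up the slope (+x of the bed), mouth open; grows anticlockwise as one looks at the bed's face, over +y of the bed at pi/2, to pi = down the slope, at its stop. The hook is behind the pin from about 0.5, draws from about 1.2 to 2.7, then the slot is concentric. Needs up to 6 N at the grip; stays where it is left.
- lever_grip (a point): On the lever's grip, a black cylinder 22 mm across standing square to the bed, its axis 77 mm from the cam's, from 32 mm (top of the lever bar) to 77 mm off the bed; this point is on its axis, 58 mm off the bed. It is fixed to the lever, so it turns between the fingers: let a finger push it along, a pinch across its path can slip. x points outward along the lever, z along the grip.
- mallet: Wooden mallet lying on the bench to the right of the press, head 130 x 70 x 60 mm; leave alone. Origin under the middle of its length.
- glue: White plastic glue bottle standing beyond the press on the left, 64 mm across, 170 mm tall; leave alone. Origin: centre of its base.
- nails: Closed steel nail tin between robot and press, 70 mm across, 60 mm tall; leave alone. Origin: centre of its base.
- square: Try square lying flat at the near right, 110 mm wooden stock and 150 mm steel blade; leave alone. Origin under the middle of the stock.
Mind the look-alikes: they are no part of the job. There is more than one size of the frame; the one meant has the size given above.

How it is judged:
By the outcome, as a careful person would: the job done as asked, in the order asked, and still so for the second after the job is handed in, with the robot touching nothing.
It also fails if it takes over 64 s, if anything falls off the work surface, if the arm or the gripper's body presses on something with over 40 N, if the wrist force passes 120 N, or if a joint passes its speed limit or range.

## Robot

A 6-joint arm with a two-finger parallel gripper is mounted at the origin on the work surface. World frame = base frame: x ahead of the robot, y to its left, z up, the work surface at z = 0. Lengths are in mm, angles in degrees, forces in N, time in s.
With the tool pointing down it reaches from about 350 to 1000 mm from the base axis. Payload 7.1 kg.
Tool frame: the origin (TCP) lies between the finger pads; the fingertips stand 14 mm ahead of it and the grasp point (between the pads) lies 5 mm behind it; y points along the fingers, z is the direction in which the jaws open and shut, and the axes are right-handed (so a half turn about y gives the same grasp; the last joint's range is limited). The gripper opens to 85 mm and grips with 20 to 120 N. Pads are 22 mm wide; open, the fingers measure 114 mm over their backs; the gripper's body (76 mm by 85 mm) begins 54 mm behind the grasp point. The pads swing forward as they close: fully open they stand 13 mm farther back than shut.
Start: joints at [-72.021, 24.242, 93.386, -0, 62.372, -1.089], TCP at [204.199, -590.684, 210.319] pointing down, gripper open.
Joint ranges: [-172.04, 172.04], [-51.8, 120.97], [4.93, 147.93], [-75.15, 255.16], [6.16, 154.13], [-145.62, 145.62]. Speed limits (degrees/s): [136.94, 136.94, 172.46, 180, 180, 180].

## Interface

Orientations are given as [roll, pitch, yaw] about the fixed x, y, z axes, in that order (R = Rz(yaw) Ry(pitch) Rx(roll)).
In Python, from station import r gives the robot as it stands. The module is installed in compiled form; this text tells all that it offers.
- The arm moves only by the tool carry_out, never from a script. Its argument "targets" is a list of rows, each an object with "slide": the shift along the tool's x, y, z scaled (see below), a list of three; "dr": the turn, a rotation vector about the tool's x, y, z scaled (see below), a list of three. A call has 1 to 10 rows; each row shifts and turns the pose as measured when the row begins, along the tool's axes as they then stand; what a row does not reach is not made up. The controller multiplies each number of a shift by 20 cm and each number of a turn by 45 degrees. A row lasts 1/12 s, in which the tool goes at most 41.7 mm and 7.16 degrees, less where a joint would pass 70% of its speed; a pose out of reach is approached as far as the arm can. A call with a number of a shift or a turn outside -1 to 1 is refused whole. A call with a gripper value outside its range is refused whole. "claw" is the finger opening in mm, from 0 to 85.4, set as the call begins (left out, the last holds). The fingers move at their own pace and stop on an object; the grip force is fixed at half the most. Time passes only in rows, so rows that do not move let the fingers close. It gives the time, the measured TCP pose, the force and the opening at its end, in the units of the state.
- r.sense(): the state, without advancing time (a new reading comes with each control period).
- r.read_camera(name): name is "scene" or "side" or "wrist"; returns the picture (480x640x3 uint8, red, green, blue); there is no depth.
- r.camera_params(name): a dict with "fx", "fy", "cx", "cy" (pixels), "k1" (the pictures are not rectified: a ray, as slopes to the right and down, at radius r is drawn at 1 + k1 r^2 times it, then the intrinsics apply), "extrinsics" (4x4, takes a point from camera to world coordinates); the wrist camera has in their place "tool_from_camera" (4x4, takes a point from camera to tool coordinates, whose origin is the TCP and whose axes are the tool frame's). Camera axes: x right, y down, z forward; pixel columns grow to the right and rows downward; lengths in mm; the calibration is good to about 2 mm. A picture is of the moment at which its call begins: read the wrist's pose just before it. camera_params takes no time and is no camera call.
- r.sign_off(): hands the job in, once; it reports no verdict.
The state is a dict: "time_s": time; "joints": joint angles; "dq": joint speeds; "tau": joint torques, N m; "eef_pos": TCP position; "ee_rot": TCP orientation; "wrist_force": force on the tool from outside, world axes, zero at the start; "wrist_torque": the same for the moment, N m; "gripper_width": finger opening in mm.
Only numpy, scipy, OpenCV 4.12 (cv2) and the standard library are available. Lean on these libraries where they do the work, as an engineer would, in place of code of your own. Each camera call takes 0.05 s, during which the arm holds its last target.

## Working session

There is one attempt and no reset: what is moved stays moved. The work goes in short steps, Python scripts to look and compute and a tool call to move; the robot and the scene stay as the last step left them, time stands still between calls to the robot, and variables do not carry over. Pictures are saved under pics/ and viewed, and the job is handed in when it is done.

Besides the shell and the picture viewer there is one more tool, called after "Emit:" by a JSON object that holds its "api" and its "payload", one argument or row to a line. carry_out: Moves the arm, as the interface text tells. Its arguments: {"type":"object","properties":{"targets":{"type":"array","items":{"type":"object","properties":{"slide":{"type":"array","items":{"type":"number","minimum":-1,"maximum":1}},"dr":{"type":"array","items":{"type":"number","minimum":-1,"maximum":1}}}}},"claw":{"type":"number"}},"required":["targets"]}

```bash
ls; mkdir -p pics; python3 - <<'E'
from station import r
import cv2
print(r.sense())
for n in ("scene","side","wrist"):
    p=r.camera_params(n); print(n,p)
for n in ("scene","side","wrist"):
    im=r.read_camera(n); cv2.imwrite(f"pics/{n}0.png",im[:,:,::-1])
E
```

```text
pics
{'time_s': 0.0, 'joints': array([-7.20212842e+01,  2.42835019e+01,  9.34336058e+01, -2.21665050e-04,
        6.23718288e+01, -1.08782089e+00]), 'dq': array([-0.01226473, -0.00331812, -0.01304243, -0.04732516, -0.08464775,
       -0.08358985]), 'tau': array([-5.42580237e-04, -5.57391393e+01, -2.81743169e+01, -8.24027848e-05,
        7.02057121e-03,  5.93492496e-05]), 'eef_pos': array([ 204.01366713, -590.13435021,  209.54094058]), 'ee_rot': array([-9.00889242e+01,  1.49225599e-03, -1.60933362e+02]), 'wrist_force': array([ 0.82730663,  0.12083454, -0.38759187]), 'wrist_torque': array([-0.0235084 , -0.01703735,  0.02226669]), 'gripper_width': 85.05643634021682}
scene {'fx': 506.87541919916725, 'fy': 506.87541919916725, 'cx': 314.31927256229574, 'cy': 234.4521216411041, 'k1': -0.06427612600354085, 'extrinsics': array([[-8.84945805e-01,  3.70307446e-01, -2.82388594e-01,
         8.44271937e+02],
       [ 4.65653776e-01,  6.95652478e-01, -5.47023027e-01,
         7.02105119e+02],
       [-6.12237467e-03, -6.15581048e-01, -7.88049802e-01,
         1.07227333e+03],
       [ 0.00000000e+
[... 354 characters left out ...]
e-01,
         1.00386928e+03],
       [-1.45487913e-02, -7.91011990e-01, -6.11627635e-01,
         1.06208198e+03],
       [ 0.00000000e+00,  0.00000000e+00,  0.00000000e+00,
         1.00000000e+00]])}
wrist {'fx': 366.9633588733759, 'fy': 366.9633588733759, 'cx': 323.9481533205817, 'cy': 234.88515574745242, 'k1': -0.0749949257433387, 'tool_from_camera': array([[-4.48563800e-04,  9.57420658e-01,  2.88696176e-01,
        -7.23762989e+01],
       [ 3.91169096e-04, -2.88696015e-01,  9.57420732e-01,
        -1.62771367e+02],
       [ 9.99999823e-01,  5.42393304e-04, -2.45014792e-04,
        -1.16853319e-01],
       [ 0.00000000e+00,  0.00000000e+00,  0.00000000e+00,
         1.00000000e+00]])}
```

View pics/scene0.png

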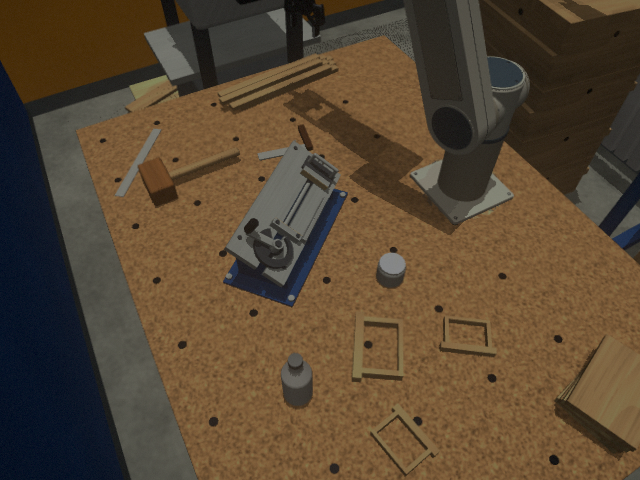

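View pics/side0.png

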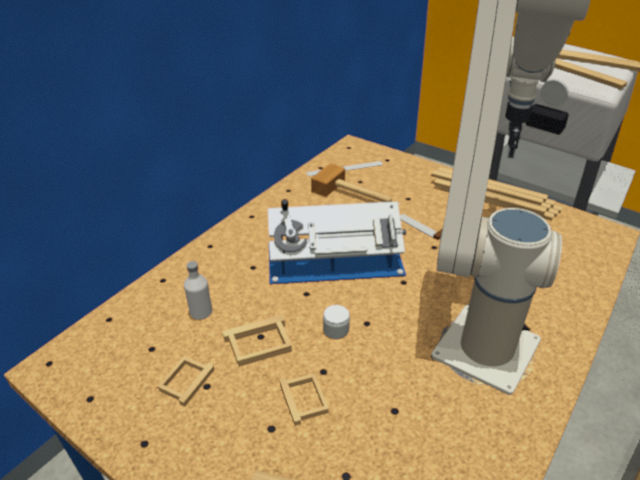

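View pics/wrist0.png

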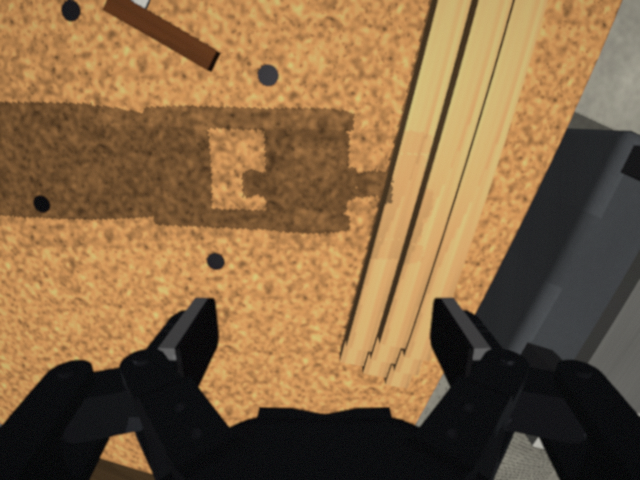

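```bash
cat > h.py <<'E'
import numpy as np, cv2
from scipy.spatial.transform import Rotation as R
from station import r
def K(p): return np.array([[p['fx'],0,p['cx']],[0,p['fy'],p['cy']],[0,0,1]])
def D(p): return np.array([p['k1'],0,0,0,0.])
def ext(name,pose=None):
    p=r.camera_params(name)
    if name!='wrist': return p['extrinsics']
    s=r.sense() if pose is None else pose
    T=np.eye(4);T[:3,:3]=R.from_euler('xyz',s['ee_rot'],degrees=True).as_matrix();T[:3,3]=s['eef_pos']
    return T@p['tool_from_camera']
def rays(name,uv,E=None):
    p=r.camera_params(name); E=ext(name) if E is None else E
    n=cv2.undistortPoints(np.array(uv,float).reshape(-1,1,2),K(p),D(p)).reshape(-1,2)
    d=np.c_[n,np.ones(len(n))]@E[:3,:3].T
    return E[:3,3],d/np.linalg.norm(d,axis=1)[:,None]
def onplane(name,uv,z,E=None):
    o,d=rays(name,uv,E); return o+d*((z-o[2])/d[:,2])[:,None]
def proj(name,X,E=None):
    p=r.camera_params(name); E=ext(name) if E is None else E
    W=np.linalg.inv(E)
    return cv2.projectPoints(np.array(X,float).reshape(-1,1,3),cv2.Rodrigues(W[:3,:3])[0],W[:3,3],K(p),D(p))[0].reshape(-1,2)
def tri(obs):
    A=np.zeros((3,3));b=np.zeros(3);ds=[]
    for name,uv,E in obs:
        o,d=rays(name,[uv],E);d=d[0];P=np.eye(3)-np.outer(d,d);A+=P;b+=P@o;ds.append((o,P))
    X=np.linalg.solve(A,b);return X,[float(np.linalg.norm(P@(X-o))) for o,P in ds]
def crop(src,dst,x0,y0,w,h,s):
    im=cv2.imread(src)[y0:y0+h,x0:x0+w]
    cv2.imwrite(dst,cv2.resize(im,None,fx=s,fy=s,interpolation=cv2.INTER_CUBIC))
E
python3 - <<'E'
from h import *
crop('pics/scene0.png','pics/s_press.png',215,130,150,185,3.2)
crop('pics/side0.png','pics/d_press.png',255,190,160,100,5)
crop('pics/scene0.png','pics/s_fr.png',340,300,170,180,3.3)
E
```

```text
(no output)
```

View pics/s_press.png

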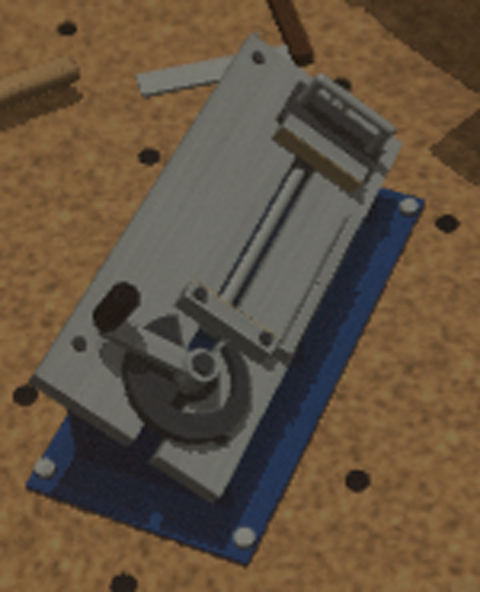

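View pics/d_press.png

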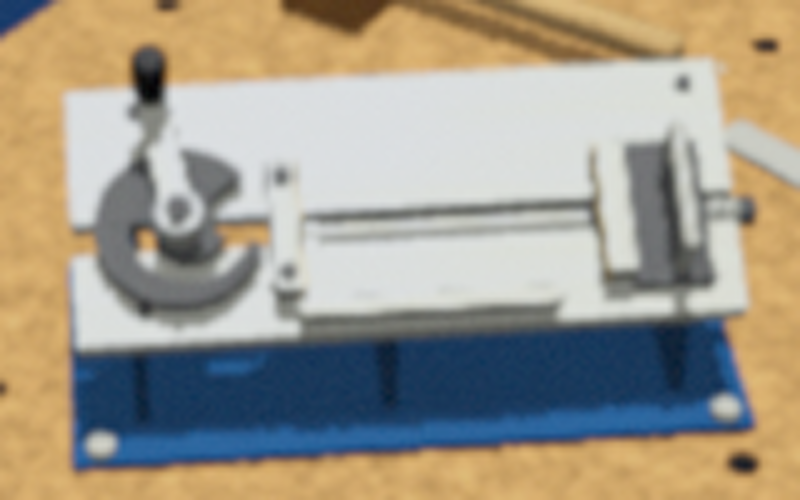

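View pics/s_fr.png

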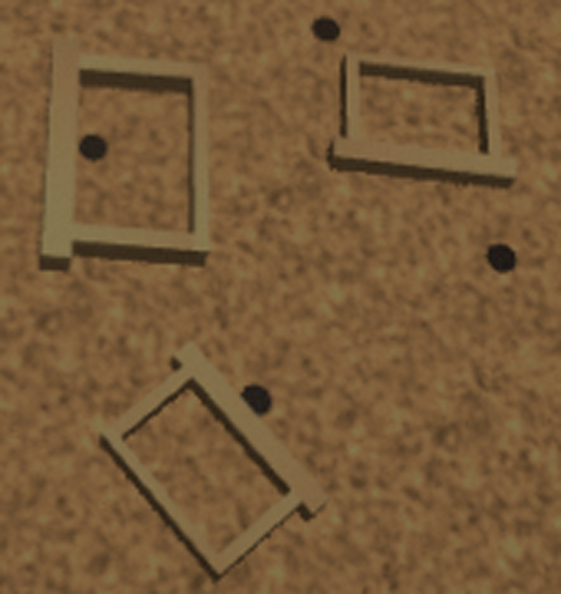

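Candidates: A (380,347), B (468,335), C (402,438) in the scene view. Measuring their sizes and the press.

```bash
python3 - <<'E'
from h import *
np.set_printoptions(precision=1,suppress=True)
c=lambda L:[(340+x/3.3,300+y/3.3) for x,y in L]
fr={'A':[(55,42),(80,42),(42,256),(71,257),(206,65),(209,251)],   # tb outer far, tb inner far, tb outer near, inner near, bottom corners
 'B':[(332,152),(334,143),(514,181),(517,160),(346,55),(494,70)],
 'C':[(173,354),(192,342),(305,508),(325,498),(98,425),(218,575)]}
for k,v in fr.items():
    P=onplane('scene',c(v),22)
    print(k,P[:,:2].tolist(),'len',np.linalg.norm(P[0]-P[2]),np.linalg.norm(P[1]-P[3]),'bottomlen',np.linalg.norm(P[4]-P[5]))
# press triangulation (scene crop /3.2 +(215,130); side crop /5+(255,190))
s=lambda x,y:(215+x/3.2,130+y/3.2); d=lambda x,y:(255+x/5,190+y/5)
pts={'pivot_top':(s(204,362),d(180,210)),'grip_top':(s(122,295),d(148,55)),'bedNear_cam':(s(217,497),d(80,350)),
'bedFar_cam':(s(36,380),d(67,95)),'bedFar_jaw':(s(255,38),d(715,62)),'stopscrew_hi':(s(200,294),d(281,177)),'stopscrew_lo':(s(267,338),d(288,270)),
'screwcamfar?':(s(258,57),d(683,84)),'foot1':(s(45,466),d(100,444)),'foot3':(s(409,206),d(725,406)),'bedNear_jaw':(s(400,140),d(745,308))}
for k,(a,b) in pts.items():
    X,e=tri([('scene',a,None),('side',b,None)]); print(k,X,np.array(e))
E
```

```text
A [[488.7553868142332, 226.29244091602283], [473.0458938573839, 234.6690900079982], [577.509386288519, 359.7389822751548], [561.0875300341429, 369.2809236729122], [404.0927641055715, 292.43660539678626], [478.9742899502679, 408.60679877685413]] len 160.26619051876173 160.84674526800745 bottomlen 138.212722796392
B [[365.30912545766404, 389.24364364748993], [360.0947786725788, 384.42146513394795], [268.90481322236224, 465.89900444880584], [257.00329724597464, 454.76465033342913], [311.83405842700574, 332.9360503837267], [226.2535228224283, 392.7708468885971]] len 123.16588714876161 124.80391518995059 bottomlen 104.42332568514372
C [[537.2297646548742, 455.2561942984655], [522.3553131633772, 454.45611925847777], [518.4323958862174, 572.7466972792627], [504.3790314828921, 573.7389242878271], [602.3448450169633, 470.94462865258095], [585.814218948731, 579.7353590451903]] len 118.98470222388077 120.62974044043165 bottomlen 110.03946845366502
pivot_top [594.4  38.9 139.9] [0. 0.]
grip_top [638.1   8.8 210.5] [1.1 1.1]
bedNear_cam [619.6 103.9  69.3] [0.5 0.5]
bedFar_cam [708.6   2.5 151.3] [2.4 2.4]
bedFar_jaw [ 412.6 -244.8  152.6] [2.6 2.6]
stopscrew_hi [569.  -22.4 137. ] [0.1 0.1]
stopscrew_lo [534.7  18.9 110.5] [0.7 0.7]
screwcamfar? [ 420.3 -223.2  148.3] [0. 0.]
foot1 [ 708.6  -49.  -109.6] [43.6 43.6]
foot3 [ 325.4 -125.    11.6] [1.1 1.1]
bedNear_jaw [ 326.5 -142.7   75.4] [1.4 1.4]
```

```bash
cat >> h.py <<'E'
def Rb(): return (R.from_euler('z',-50,degrees=True)*R.from_euler('y',-30,degrees=True)).as_matrix()
def toolR(appr,z):
    y=np.array(appr,float);y/=np.linalg.norm(y);z=np.array(z,float);z-=y*(y@z);z/=np.linalg.norm(z)
    return np.c_[np.cross(y,z),y,z]
def cur():
    s=r.sense();return s['eef_pos'],R.from_euler('xyz',s['ee_rot'],degrees=True).as_matrix(),s
def plan(way,vmax=40,wmax=7):
    """way: list of (pos,R) ; prints rows"""
    p,Q,s=cur();k=0
    for (tp,tR) in way:
        tp=np.array(tp,float)
        rv=R.from_matrix(Q.T@tR).as_rotvec(degrees=True)
        n=int(max(1,np.ceil(np.linalg.norm(tp-p)/vmax),np.ceil(np.linalg.norm(rv)/wmax)))
        print('-> way',np.round(tp,1),'n',n,'rot',np.round(rv,1))
        for i in range(n):
            sl=Q.T@((tp-p)/n)/200; 
            print(k,np.round(sl,3).tolist(),np.round(rv/n/45,3).tolist());k+=1
            Q=Q@R.from_rotvec(rv/n,degrees=True).as_matrix()
        p=tp;Q=tR
E
python3 - <<'E'
from h import *
zz=Rb()[:,0]*1;zz[2]=0
plan([((548,-44,360),toolR((0,0,-1),zz))])
E
```

```text
-> way [548. -44. 360.] n 17 rot [  0.1 -20.9  -0. ]
0 [-0.148, -0.044, -0.119] [0.0, -0.027, -0.0]
1 [-0.151, -0.044, -0.116] [0.0, -0.027, -0.0]
2 [-0.153, -0.044, -0.112] [0.0, -0.027, -0.0]
3 [-0.155, -0.044, -0.109] [0.0, -0.027, -0.0]
4 [-0.158, -0.044, -0.106] [0.0, -0.027, -0.0]
5 [-0.16, -0.044, -0.102] [0.0, -0.027, -0.0]
6 [-0.162, -0.044, -0.099] [0.0, -0.027, -0.0]
7 [-0.164, -0.044, -0.095] [0.0, -0.027, -0.0]
8 [-0.166, -0.044, -0.092] [0.0, -0.027, -0.0]
9 [-0.168, -0.044, -0.088] [0.0, -0.027, -0.0]
10 [-0.17, -0.044, -0.085] [0.0, -0.027, -0.0]
11 [-0.172, -0.044, -0.081] [0.0, -0.027, -0.0]
12 [-0.174, -0.044, -0.077] [0.0, -0.027, -0.0]
13 [-0.175, -0.044, -0.073] [0.0, -0.027, -0.0]
14 [-0.177, -0.044, -0.07] [0.0, -0.027, -0.0]
15 [-0.178, -0.044, -0.066] [0.0, -0.027, -0.0]
16 [-0.179, -0.044, -0.062] [0.0, -0.027, -0.0]
```

Emit:
{"api": "carry_out", "payload": {
  "targets": [
    {"slide": [-0.15,-0.045,-0.12],"dr": [0,-0.027,0]},
    {"slide": [-0.15,-0.045,-0.115],"dr": [0,-0.027,0]},
    {"slide": [-0.155,-0.045,-0.11],"dr": [0,-0.027,0]},
    {"slide": [-0.155,-0.045,-0.11],"dr": [0,-0.027,0]},
    {"slide": [-0.16,-0.045,-0.105],"dr": [0,-0.027,0]},
    {"slide": [-0.16,-0.045,-0.1],"dr": [0,-0.027,0]},
    {"slide": [-0.16,-0.045,-0.1],"dr": [0,-0.027,0]},
    {"slide": [-0.165,-0.045,-0.095],"dr": [0,-0.027,0]},
    {"slide": [-0.165,-0.045,-0.09],"dr": [0,-0.027,0]},
    {"slide": [-0.17,-0.045,-0.09],"dr": [0,-0.027,0]}
  ]
}}

```text
time_s: 0.98
eef_pos: [409.3, -259.7, 298.6]
ee_rot: [-90.4, -0.0, -148.9]
wrist_force: [0.6, -0.2, -0.6]
gripper_width: 85.4
```

```bash
python3 - <<'E'
from h import *
print(cur()[2]['joints'],cur()[2]['time_s'])
zz=Rb()[:,0]*1;zz[2]=0
plan([((548,-44,360),toolR((0,0,-1),zz))])
E
```

```text
[-33.89268934   6.61748585 105.06153796   0.15029491  68.72951816
  24.98545784] 0.9833
-> way [548. -44. 360.] n 7 rot [ 0.4 -8.9  0. ]
0 [-0.164, -0.043, -0.081] [0.001, -0.028, 0.0]
1 [-0.166, -0.043, -0.077] [0.001, -0.028, 0.0]
2 [-0.168, -0.044, -0.074] [0.001, -0.028, 0.0]
3 [-0.169, -0.044, -0.07] [0.001, -0.028, 0.0]
4 [-0.171, -0.044, -0.066] [0.001, -0.028, 0.0]
5 [-0.172, -0.044, -0.062] [0.001, -0.028, 0.0]
6 [-0.174, -0.044, -0.058] [0.001, -0.028, 0.0]
```

Emit:
{"api": "carry_out", "payload": {
  "targets": [
    {"slide": [-0.165,-0.043,-0.08],"dr": [0,-0.028,0]},
    {"slide": [-0.165,-0.043,-0.077],"dr": [0,-0.028,0]},
    {"slide": [-0.168,-0.044,-0.074],"dr": [0,-0.028,0]},
    {"slide": [-0.17,-0.044,-0.07],"dr": [0,-0.028,0]},
    {"slide": [-0.17,-0.044,-0.066],"dr": [0,-0.028,0]},
    {"slide": [-0.17,-0.044,-0.062],"dr": [0,-0.028,0]},
    {"slide": [-0.17,-0.044,-0.058],"dr": [0,-0.028,0]},
    {"slide": [0,0,0]},
    {"slide": [0,0,0]}
  ]
}}

```text
$.targets[7]: bad value
```

```bash
python3 - <<'E'
from h import *
import pickle
p,Q,s=cur(); print(p,s['ee_rot'],s['time_s'])
E=ext('wrist'); pickle.dump(E,open('E1.pkl','wb'))
im=r.read_camera('wrist'); cv2.imwrite('pics/wrist1.png',im[:,:,::-1])
E
```

```text
[ 409.30771084 -259.68342607  298.61406338] [-9.04293623e+01 -4.59963105e-02 -1.48932997e+02] 0.9833
```

View pics/wrist1.png

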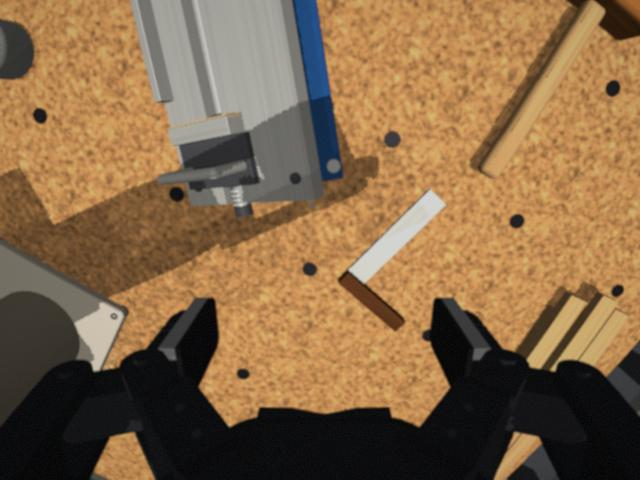

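Both fields are required in each row. Again.

Emit:
{"api": "carry_out", "payload": {
  "targets": [
    {"slide": [-0.165,-0.043,-0.08],"dr": [0,-0.028,0]},
    {"slide": [-0.165,-0.043,-0.077],"dr": [0,-0.028,0]},
    {"slide": [-0.168,-0.044,-0.074],"dr": [0,-0.028,0]},
    {"slide": [-0.17,-0.044,-0.07],"dr": [0,-0.028,0]},
    {"slide": [-0.17,-0.044,-0.066],"dr": [0,-0.028,0]},
    {"slide": [-0.17,-0.044,-0.062],"dr": [0,-0.028,0]},
    {"slide": [-0.17,-0.044,-0.058],"dr": [0,-0.028,0]},
    {"slide": [0,0,0],"dr": [0,0,0]},
    {"slide": [0,0,0],"dr": [0,0,0]}
  ]
}}

```text
time_s: 1.78
eef_pos: [552.8, -27.4, 364.8]
ee_rot: [-90.4, 0.3, -139.1]
wrist_force: [-0.6, -0.5, 0.4]
gripper_width: 85.4
```

```bash
python3 - <<'E'
from h import *
import pickle
p,Q,s=cur(); print(p,s['ee_rot'],s['time_s'])
E=ext('wrist'); pickle.dump(E,open('E1.pkl','wb'))
im=r.read_camera('wrist'); cv2.imwrite('pics/wrist1.png',im[:,:,::-1])
E
```

```text
[552.78244924 -27.35463315 364.8291961 ] [ -90.36486507    0.31336639 -139.07169922] 1.7833
```

View pics/wrist1.png

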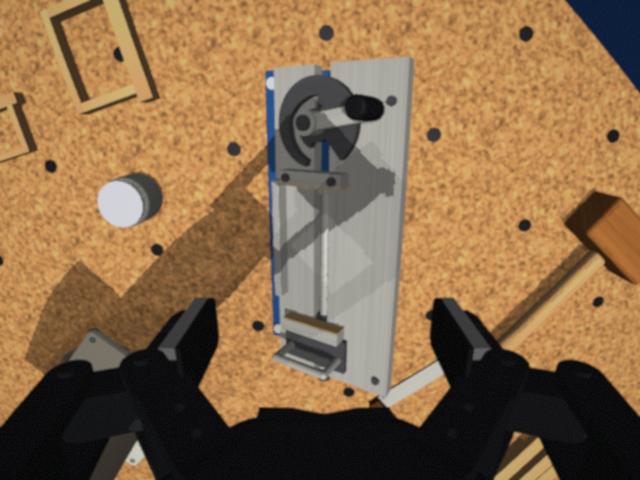

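```bash
python3 - <<'E'
from h import *
crop('pics/wrist1.png','pics/w1a.png',255,50,170,160,4.5)
crop('pics/wrist1.png','pics/w1b.png',255,200,170,200,3)
crop('pics/wrist1.png','pics/w1c.png',30,0,150,130,4)
E
```

```text
(no output)
```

View pics/w1a.png

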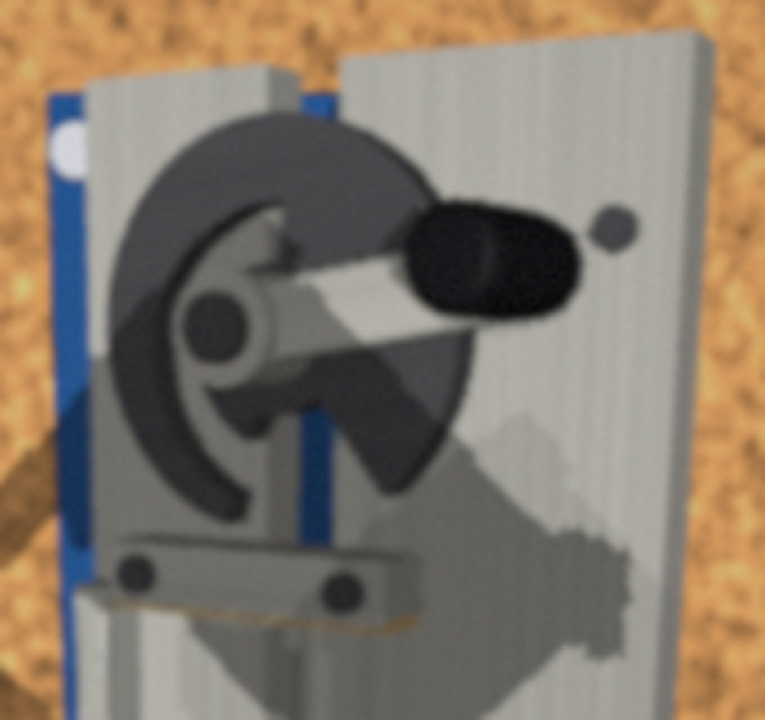

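View pics/w1b.png

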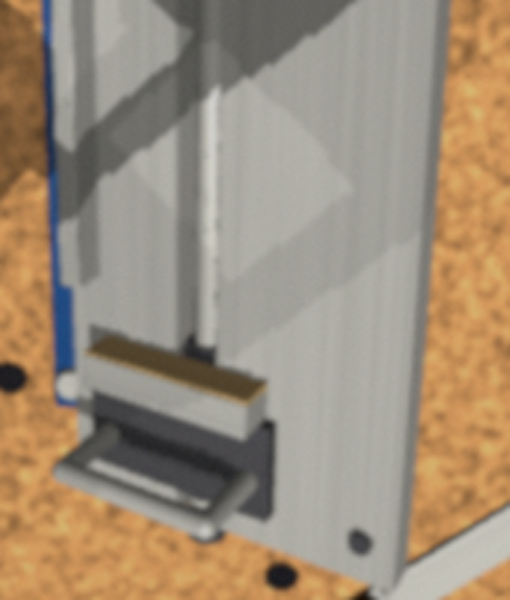

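View pics/w1c.png

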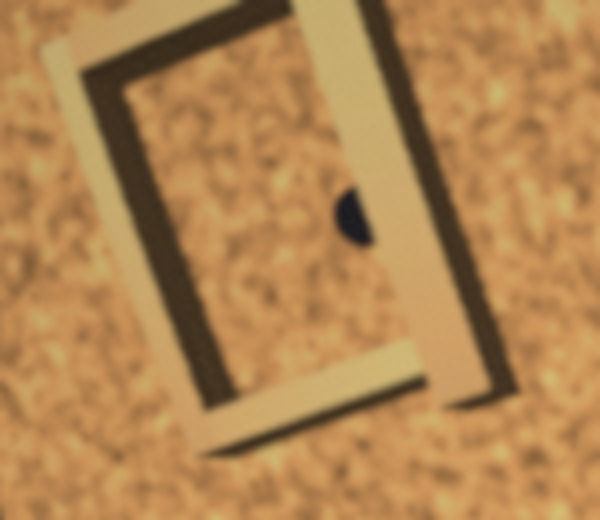

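```bash
cat > m1.py <<'E'
from h import *
import pickle
from scipy.optimize import least_squares
np.set_printoptions(precision=2,suppress=True)
E=pickle.load(open('E1.pkl','rb'))
s=lambda x,y:(215+x/3.2,130+y/3.2); d=lambda x,y:(255+x/5,190+y/5)
a=lambda x,y:(255+x/4.5,50+y/4.5); b=lambda x,y:(255+x/3,200+y/3)
pts={'pivot_top':(s(204,362),d(180,210),a(217,327)),'scr_hi':(s(200,294),d(281,177),a(342,593)),'scr_lo':(s(267,338),d(288,270),a(137,574)),
'bscr_jaw':(s(258,57),d(683,84),b(360,542)),'bscr_cam':(s(80,344),None,a(614,229)),'c_farcam':(s(38,376),d(65,93),a(695,33)),'c_farjaw':(s(255,36),d(715,62),b(388,585)),'c_nearcam':(s(217,490),d(78,342),a(87,83)),'griptop':(s(128,293),d(148,53),a(450,258))}
X={}
for k,v in pts.items():
    obs=[(n,uv,e) for n,uv,e in zip(('scene','side','wrist'),v,(None,None,E)) if uv]
    X[k],er=tri(obs); print(k,X[k],np.array(er))
M={'pivot_top':(-20,138,None),'scr_hi':(None,78,20),'scr_lo':(None,78,20),'bscr_jaw':(None,None,0),'bscr_cam':(None,None,0),'c_farcam':(80,None,0),'c_farjaw':(80,None,0),'c_nearcam':(-80,None,0)}
def Rx(y): return (R.from_euler('z',y,degrees=True)*R.from_euler('y',-30,degrees=True)).as_matrix()
def res(q):
    Q=Rx(q[2]);O=np.array([q[0],q[1],120]);e=[]
    for k,m in M.items():
        v=Q.T@(X[k]-O); e+= [v[i]-m[i] for i in range(3) if m[i] is not None]
    m=(Q.T@((X['scr_hi']+X['scr_lo'])/2-O))[0]+25; return e+[m]
f=least_squares(res,[511,-75,-50],loss='soft_l1');print(f.x,f.fun)
Q=Rx(f.x[2]);O=np.array([f.x[0],f.x[1],120])
for k in X: print(k,Q.T@(X[k]-O))
E
python3 m1.py
```

```text
pivot_top [594.57  39.53 140.46] [0.25 0.59 0.7 ]
scr_hi [568.52 -21.68 137.66] [0.71 0.15 0.66]
scr_lo [534.78  18.37 110.06] [0.85 0.6  0.33]
bscr_jaw [ 420.26 -223.4   148.34] [0.18 0.15 0.31]
bscr_cam [668.54 -12.49 147.56] [0.1 0.1]
c_farcam [707.46   3.27 154.57] [1.69 1.11 0.73]
c_farjaw [ 412.84 -245.61  152.55] [1.56 2.18 1.08]
c_nearcam [618.29 106.34  78.89] [1.73 0.87 1.18]
griptop [634.68  12.29 214.72] [1.29 1.09 0.46]
[512.93 -76.53 -49.26] [ 0.23 -0.39 -0.08 -2.07  0.49  0.21 -0.86 -2.66 -5.12 -3.32 -9.35 -3.2
 -0.99 -0.71 -0.31]
pivot_top [-19.77 137.61  35.04]
scr_hi [ 4.26 77.92 17.93]
scr_lo [-54.89  78.49  20.21]
bscr_jaw [  58.16 -166.06   -0.86]
bscr_cam [ 59.71 159.69  -2.66]
c_farcam [ 74.88 199.47  -3.32]
c_farjaw [  70.65 -186.19   -3.2 ]
c_nearcam [-80.99 199.19  -0.71]
griptop [ 57.9  150.22  75.95]
```

```bash
cat >> h.py <<'E'
BY=-49.7
def BR(): return (R.from_euler('z',BY,degrees=True)*R.from_euler('y',-30,degrees=True)).as_matrix()
def solveO(): pass
def onbed(name,uv,z,E,O):
    Q=BR();o,d=rays(name,uv,E);n=Q[:,2];P=O+n*z
    X=o+d*(((P-o)@n)/(d@n))[:,None];return (X-O)@Q
E
python3 - <<'E'
from h import *
import pickle
np.set_printoptions(precision=1,suppress=True)
E=pickle.load(open('E1.pkl','rb'))
Q=BR()
e1=np.array([594.57,39.53,140.46])-Q@[-20,138,35]; e2=np.array([551.65,-1.65,123.86])-Q@[-25,78,19.5]
print(e1,e2); O=(e1+e2)/2; O[2]=120; print(O)
a=lambda x,y:(255+x/4.5,50+y/4.5)
print('disc edge/hook pts',onbed('wrist',[a(235,515),a(250,493),a(390,493),a(110,300),a(290,112),a(472,360)],14,E,O))
print('hook relative to pivot angle: see')
s=lambda x,y:(215+x/3.2,130+y/3.2); b=lambda x,y:(255+x/3,200+y/3)
print('stop top edge',onbed('wrist',[a(120,600),a(380,628)],20,E,O))
print('jaw face top edge',onbed('wrist',[b(90,350),b(262,400)],20,E,O), 'liner front', onbed('wrist',[b(100,337),b(268,382)],20,E,O))
print('handle bar',onbed('wrist',[b(62,465),b(205,528)],43,E,O))
print('ledge end',onbed('wrist',[b(75,280),b(97,280)],16,E,O))
print('bolt tip',onbed('wrist',[b(200,335)],5,E,O))
# frame A
c=lambda x,y:(30+x/4,y/4)
P=onplane('wrist',[c(200,452),c(425,378),c(450,405),c(488,390),c(43,45),c(355,0),c(292,0)],24,E);print('frame',P)
E
```

```text
[511.8 -76.3 120.1] [512.5 -76.  119.5]
[512.2 -76.2 120. ]
disc edge/hook pts [[-28.9  94.   14. ]
 [-24.5  99.5  14. ]
 [ 13.9 101.6  14. ]
 [-66.  145.2  14. ]
 [-14.  186.5  14. ]
 [ 33.7 131.9  14. ]]
hook relative to pivot angle: see
stop top edge [[-60.   71.1  20. ]
 [ 15.3  70.9  20. ]]
jaw face top edge [[ -59.4 -100.4   20. ]
 [  23.7  -98.2   20. ]] liner front [[-54.  -92.6  20. ]
 [ 26.1 -89.4  20. ]]
handle bar [[ -58.5 -144.3   43. ]
 [  11.9 -147.9   43. ]]
ledge end [[-69.5 -71.6  16. ]
 [-57.8 -68.6  16. ]]
bolt tip [[-13.6 -87.1   5. ]]
frame [[404.7 289.2  24. ]
 [475.6 239.9  24. ]
 [473.9 228.3  24. ]
 [486.2 220.9  24. ]
 [479.5 406.4  24. ]
 [556.5 325.9  24. ]
 [543.5 342.9  24. ]]
```

```bash
python3 - <<'E'
from h import *
np.set_printoptions(precision=1,suppress=True)
print('glue',tri([('scene',(295,358),None),('side',(193,267),None)]), onplane('scene',[(298,400)],0))
print('tin',onplane('scene',[(392,262)],60),onplane('side',[(337,316)],60))
f=np.radians(-32.5)
plan([((526,295,130),toolR((0,0,-1),(np.cos(f),np.sin(f),0)))],vmax=40)
E
```

```text
glue (array([691.4, 320.7, 159.6]), [2.242466747356924, 2.24246674735686]) [[701.5 341.2   0. ]]
tin [[354.3 163.5  60. ]] [[346.6 171.6  60. ]]
-> way [526. 295. 130.] n 10 rot [  0.3 -16.6  -0.4]
0 [-0.095, 0.119, -0.13] [0.001, -0.037, -0.001]
1 [-0.099, 0.119, -0.127] [0.001, -0.037, -0.001]
2 [-0.102, 0.119, -0.124] [0.001, -0.037, -0.001]
3 [-0.106, 0.118, -0.121] [0.001, -0.037, -0.001]
4 [-0.109, 0.118, -0.118] [0.001, -0.037, -0.001]
5 [-0.113, 0.118, -0.115] [0.001, -0.037, -0.001]
6 [-0.116, 0.118, -0.112] [0.001, -0.037, -0.001]
7 [-0.12, 0.118, -0.109] [0.001, -0.037, -0.001]
8 [-0.123, 0.118, -0.105] [0.001, -0.037, -0.001]
9 [-0.126, 0.118, -0.102] [0.001, -0.037, -0.001]
```

Emit:
{"api": "carry_out", "payload": {
  "targets": [
    {"slide": [-0.095,0.119,-0.13],"dr": [0,-0.037,0]},
    {"slide": [-0.1,0.119,-0.127],"dr": [0,-0.037,0]},
    {"slide": [-0.1,0.119,-0.124],"dr": [0,-0.037,0]},
    {"slide": [-0.105,0.118,-0.12],"dr": [0,-0.037,0]},
    {"slide": [-0.11,0.118,-0.118],"dr": [0,-0.037,0]},
    {"slide": [-0.113,0.118,-0.115],"dr": [0,-0.037,0]},
    {"slide": [-0.116,0.118,-0.112],"dr": [0,-0.037,0]},
    {"slide": [-0.12,0.118,-0.11],"dr": [0,-0.037,0]},
    {"slide": [-0.123,0.118,-0.105],"dr": [0,-0.037,0]},
    {"slide": [-0.09,0.09,-0.08],"dr": [0,-0.03,0]}
  ]
}}

```text
time_s: 2.67
eef_pos: [528.3, 280.7, 129.1]
ee_rot: [-89.7, 0.4, -123.5]
wrist_force: [0.4, 0.3, -0.9]
gripper_width: 85.4
```

Emit:
{"api": "carry_out", "payload": {
  "targets": [
    {"slide": [0,0,0],"dr": [0,0,0]},
    {"slide": [0,0,0],"dr": [0,0,0]},
    {"slide": [0,0,0],"dr": [0,0,0]}
  ]
}}

```text
time_s: 2.92
eef_pos: [524.4, 279.9, 123.3]
ee_rot: [-90.0, -0.1, -123.4]
wrist_force: [-0.5, -0.1, -0.5]
gripper_width: 85.5
```

```bash
python3 - <<'E'
from h import *
import pickle
p,Q,s=cur(); print(p,s['ee_rot'],s['time_s'],s['joints'])
E=ext('wrist'); pickle.dump(E,open('E2.pkl','wb'))
im=r.read_camera('wrist'); cv2.imwrite('pics/wrist2.png',im[:,:,::-1])
E
```

```text
[524.44587157 279.91525844 123.27757176] [-8.99772390e+01 -5.51050779e-02 -1.23405937e+02] 2.9167 [ 2.69688784e+01  2.80684861e+01  1.00688937e+02 -6.02731642e-02
  5.12792427e+01  6.04125217e+01]
```

View pics/wrist2.png

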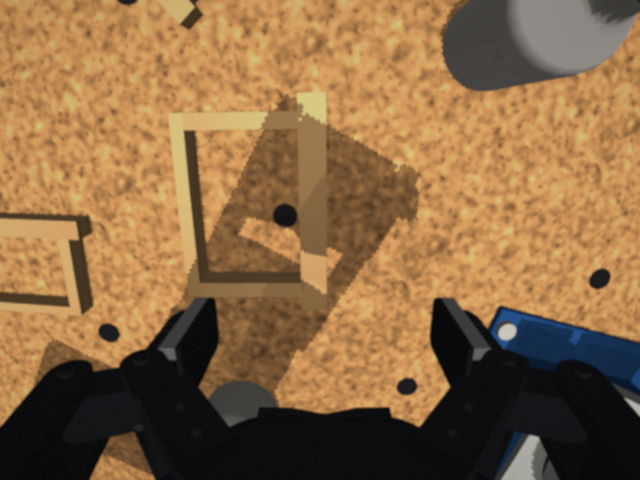

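The wrist view shows frame A whole: top bar from (298–326, 93) to (300–326, 307), bottom bar at left from (169,114) to (193,296). I'll check its size in an enlarged crop.

```bash
python3 - <<'E'
from h import *
crop('pics/wrist2.png','pics/w2a.png',155,80,190,240,2.5)
E
```

```text
(no output)
```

View pics/w2a.png

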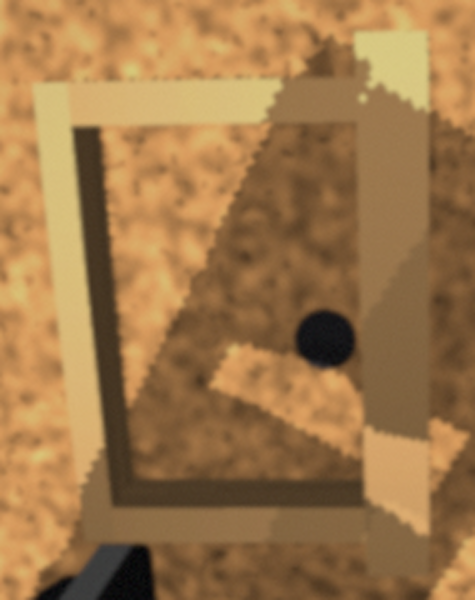

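```bash
python3 - <<'E'
from h import *
import pickle
np.set_printoptions(precision=1,suppress=True)
E=pickle.load(open('E2.pkl','rb'))
c=lambda x,y:(155+x/2.5,80+y/2.5)
L=dict(to_f=(428,31),ti_f=(354,31),to_n=(430,577),ti_n=(366,577),b_f=(34,83),b_n=(82,542))
P={k:onplane('wrist',[c(*v)],24,E)[0] for k,v in L.items()}
for k in P: print(k,P[k])
n=np.linalg.norm
print('len',n(P['to_f']-P['to_n']),'bot',n(P['b_f']-P['b_n']),'w',n(P['to_f']-P['ti_f']),n(P['to_n']-P['ti_n']))
d=P['to_f']-P['to_n'];b=P['b_f']-P['b_n'];print('yaw',np.degrees(np.arctan2(d[1],d[0]))-90,np.degrees(np.arctan2(b[1],b[0]))-90)
print('topmid',(P['to_f']+P['to_n']+P['ti_f']+P['ti_n'])/4,'botmid',(P['b_f']+P['b_n'])/2, 'height',n((P['to_f']+P['to_n'])/2-(P['b_f']+P['b_n'])/2))
E
```

```text
to_f [576.8 358.1  24. ]
ti_f [560.1 369.1  24. ]
to_n [487.5 220.8  24. ]
ti_n [470.4 232.1  24. ]
b_f [478.9 407.7  24. ]
b_n [401.4 291.7  24. ]
len 163.72245393143115 bot 139.5030592604869 w 19.97039423676776 20.443575598012124
yaw -33.059095577632085 -33.767879290283844
topmid [523.7 295.   24. ] botmid [440.1 349.7  24. ] height 109.95381898501003
```

Frame A is the one meant: 163.7 long top bar, 139.5 wide, 110 high, 20 wide bar. Its top-bar middle is (523.7, 295.0), yaw −33.2°.

```bash
python3 - <<'E'
from h import *
f=np.radians(-33.2); T=toolR((0,0,-1),(np.cos(f),np.sin(f),0))
plan([((523.7,295,50),T),((523.7,295,20),T)],vmax=20)
E
```

```text
-> way [523.7 295.   50. ] n 4 rot [-0.  -0.2  0. ]
0 [-0.015, 0.092, -0.012] [-0.0, -0.001, 0.0]
1 [-0.015, 0.092, -0.012] [-0.0, -0.001, 0.0]
2 [-0.015, 0.092, -0.012] [-0.0, -0.001, 0.0]
3 [-0.015, 0.092, -0.012] [-0.0, -0.001, 0.0]
-> way [523.7 295.   20. ] n 2 rot [0. 0. 0.]
4 [0.0, 0.075, 0.0] [0.0, 0.0, 0.0]
5 [0.0, 0.075, 0.0] [0.0, 0.0, 0.0]
```

Emit:
{"api": "carry_out", "payload": {
  "targets": [
    {"slide": [-0.015,0.092,-0.012],"dr": [0,0,0]},
    {"slide": [-0.015,0.092,-0.012],"dr": [0,0,0]},
    {"slide": [-0.015,0.092,-0.012],"dr": [0,0,0]},
    {"slide": [-0.015,0.092,-0.012],"dr": [0,0,0]},
    {"slide": [0,0.04,0],"dr": [0,0,0]},
    {"slide": [0,0,0],"dr": [0,0,0]},
    {"slide": [0,0,0],"dr": [0,0,0]}
  ]
}}

```text
time_s: 3.55
eef_pos: [532.3, 287.3, 48.9]
ee_rot: [-89.5, 0.7, -124.3]
wrist_force: [0.1, -0.1, 0.0]
gripper_width: 85.2
```

```bash
python3 - <<'E'
from h import *
f=np.radians(-33.2); T=toolR((0,0,-1),(np.cos(f),np.sin(f),0))
plan([((523.7,295,20),T)],vmax=12)
E
```

```text
-> way [523.7 295.   20. ] n 3 rot [-0.5 -1.1 -0.7]
0 [-0.002, 0.048, -0.019] [-0.004, -0.008, -0.005]
1 [-0.002, 0.048, -0.019] [-0.004, -0.008, -0.005]
2 [-0.003, 0.048, -0.019] [-0.004, -0.008, -0.005]
```

Emit:
{"api": "carry_out", "payload": {
  "targets": [
    {"slide": [-0.002,0.048,-0.019],"dr": [-0.004,-0.008,-0.005]},
    {"slide": [-0.002,0.048,-0.019],"dr": [-0.004,-0.008,-0.005]},
    {"slide": [-0.003,0.03,-0.019],"dr": [-0.004,-0.008,-0.005]},
    {"slide": [0,0,0],"dr": [0,0,0]},
    {"slide": [0,0,0],"dr": [0,0,0]}
  ]
}}

```text
time_s: 3.97
eef_pos: [525.8, 295.2, 25.2]
ee_rot: [-89.9, 0.2, -123.2]
wrist_force: [-0.3, 1.6, 0.4]
gripper_width: 85.6
```

```bash
python3 - <<'E'
from h import *
f=np.radians(-33.2); T=toolR((0,0,-1),(np.cos(f),np.sin(f),0))
plan([((523.7,295,20),T)],vmax=12)
E
```

```text
-> way [523.7 295.   20. ] n 1 rot [-0.1 -0.  -0.2]
0 [0.007, 0.026, -0.009] [-0.002, -0.001, -0.005]
```

Emit:
{"api": "carry_out", "payload": {
  "targets": [
    {"slide": [0.007,0.026,-0.009],"dr": [0,0,0]},
    {"slide": [0,0,0],"dr": [0,0,0]},
    {"slide": [0,0,0],"dr": [0,0,0]}
  ]
}}

```text
time_s: 4.22
eef_pos: [523.3, 295.5, 19.7]
ee_rot: [-89.9, 0.2, -123.2]
wrist_force: [0.4, -0.5, -0.6]
gripper_width: 85.3
```

Emit:
{"api": "carry_out", "payload": {
  "targets": [
    {"slide": [0,0,0],"dr": [0,0,0]},
    {"slide": [0,0,0],"dr": [0,0,0]},
    {"slide": [0,0,0],"dr": [0,0,0]},
    {"slide": [0,0,0],"dr": [0,0,0]},
    {"slide": [0,0,0],"dr": [0,0,0]},
    {"slide": [0,0,0],"dr": [0,0,0]},
    {"slide": [0,0,0],"dr": [0,0,0]},
    {"slide": [0,0,0],"dr": [0,0,0]},
    {"slide": [0,0,0],"dr": [0,0,0]},
    {"slide": [0,0,0],"dr": [0,0,0]}
  ],
  "claw": 10
}}

```text
time_s: 5.05
eef_pos: [523.8, 295.7, 20.5]
ee_rot: [-89.9, 0.3, -123.2]
wrist_force: [0.7, 0.5, -0.1]
gripper_width: 10.0
```

```bash
python3 - <<'E'
from h import *
im=r.read_camera('wrist'); cv2.imwrite('pics/wrist3.png',im[:,:,::-1])
im=r.read_camera('side'); cv2.imwrite('pics/side3.png',im[:,:,::-1])
crop('pics/side3.png','pics/side3c.png',200,250,200,150,4)
E
```

```text
(no output)
```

View pics/wrist3.png

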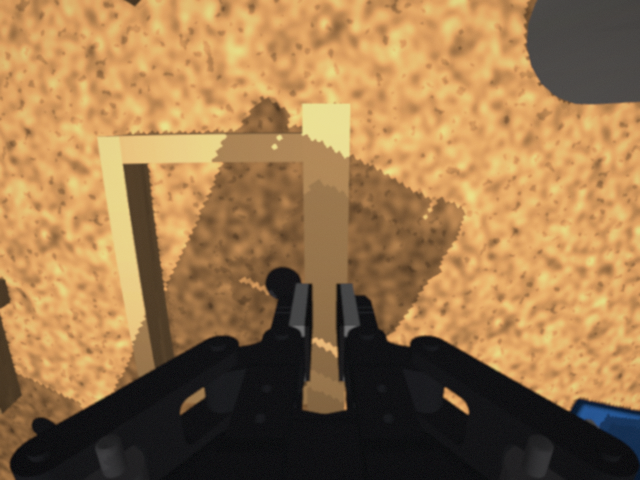

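View pics/side3c.png

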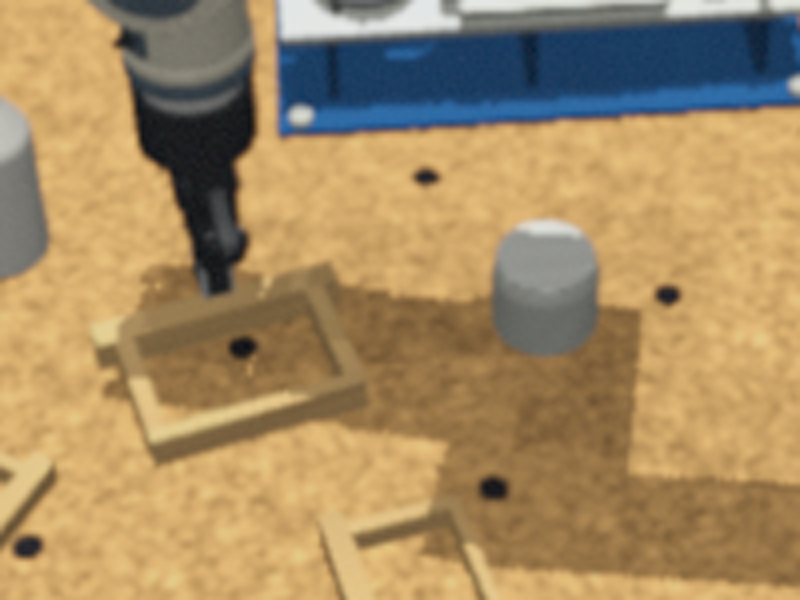

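```bash
python3 - <<'E'
from h import *
np.set_printoptions(precision=1,suppress=True)
p=r.camera_params('wrist');E=p['tool_from_camera']
for y in (14,0,-10,-20,-30):
  print(y,proj('wrist',[(-11,y,-5),(-11,y,5),(11,y,-5),(11,y,5)],E).tolist())
s=cur()[2];print(s['gripper_width'],s['wrist_force'])
crop('pics/wrist3.png','pics/wrist3c.png',230,250,190,170,4)
E
```

```text
14 [[315.84769089376294, 250.73029730733748], [335.460217567601, 250.7376746795551], [316.1072220812333, 290.08081717317367], [335.046404517749, 290.086230521452]]
0 [[315.2258316821322, 260.4829835275759], [336.347193673553, 260.4903552100509], [315.53185365451134, 302.35500263247263], [335.86388935718594, 302.3600349230038]]
-10 [[314.7203831925408, 268.4187530220022], [337.0681195216481, 268.42600939858653], [315.0673100546149, 312.2791663836711], [336.52390799817175, 312.28375406552493]]
-20 [[314.1534448929122, 277.3293575745292], [337.8767369829066, 277.3363559962566], [314.5496343972242, 323.35355347443476], [337.25940897863194, 323.35748907975056]]
-30 [[313.51325997150684, 287.4032511557156], [338.78980887865254, 287.409780948854], [313.96944492475006, 335.78457565825863], [338.0837181041837, 335.7875678441111]]
10.315619416400729 [-0.4 -0.2 -0.7]
```

View pics/wrist3c.png

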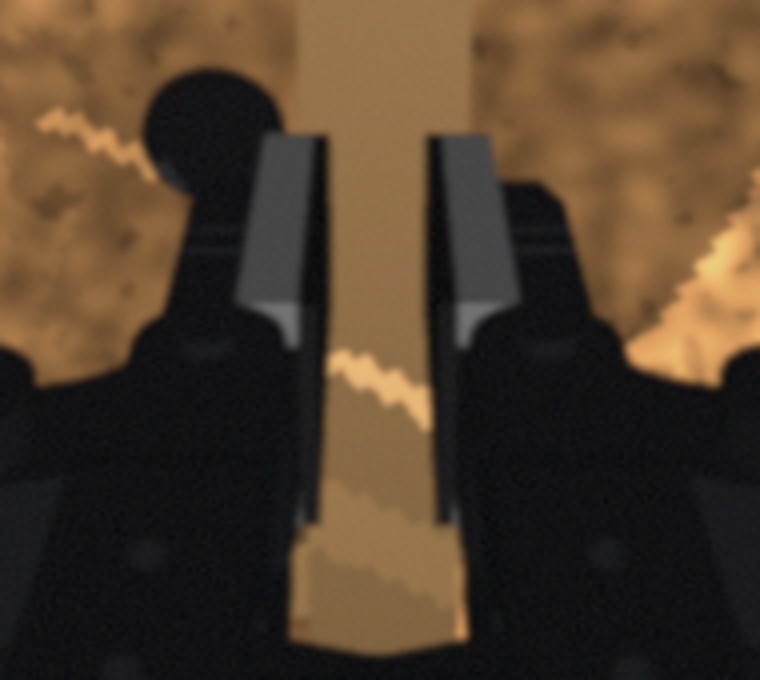

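```bash
python3 - <<'E'
from h import *
np.set_printoptions(precision=1,suppress=True)
im=r.read_camera('scene'); cv2.imwrite('pics/scene3.png',im[:,:,::-1])
crop('pics/scene3.png','pics/scene3c.png',310,280,140,120,5)
p,Q,s=cur()
for y in (14,0,-19):
    X=p+Q@[0,y,0]; print(y,X,proj('side',[X]),proj('scene',[X]))
E
```

```text
14 [523.9 295.7   6.5] [[254. 330.]] [[358.5 346.1]]
0 [523.8 295.7  20.5] [[253.6 326.2]] [[358.9 343.3]]
-19 [523.8 295.6  39.5] [[253.  321.1]] [[359.5 339.5]]
```

View pics/scene3c.png

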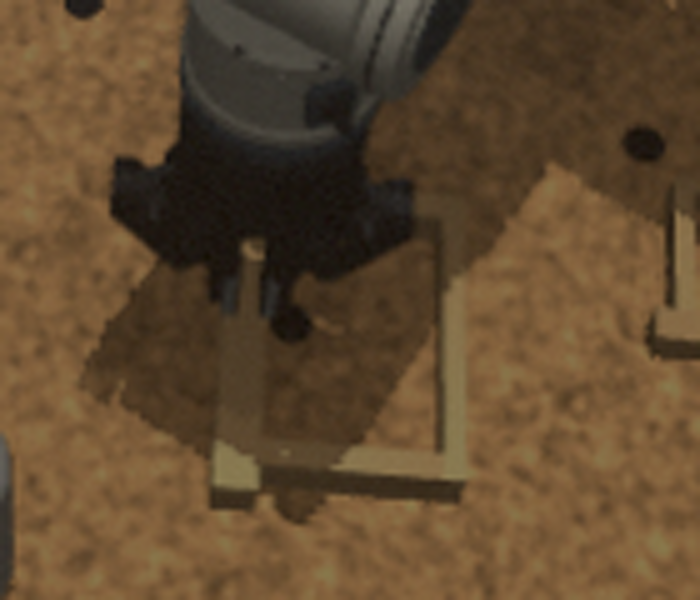

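The fingers closed to 10 mm without gripping. The pictures put the fingertips above the bar, higher than the stated TCP offset implies. Touching down gently on the bar's top (24 mm) will measure where the tips really are.

Emit:
{"api": "carry_out", "payload": {
  "targets": [
    {"slide": [0,0.015,0],"dr": [0,0,0]},
    {"slide": [0,0.015,0],"dr": [0,0,0]},
    {"slide": [0,0,0],"dr": [0,0,0]}
  ]
}}

```text
time_s: 5.45
eef_pos: [523.9, 295.8, 14.0]
ee_rot: [-89.9, 0.3, -123.2]
wrist_force: [-0.5, -0.0, -0.6]
gripper_width: 9.8
```

Emit:
{"api": "carry_out", "payload": {
  "targets": [
    {"slide": [0,0.015,0],"dr": [0,0,0]},
    {"slide": [0,0.015,0],"dr": [0,0,0]},
    {"slide": [0,0,0],"dr": [0,0,0]}
  ]
}}

```text
time_s: 5.7
eef_pos: [523.8, 295.7, 7.0]
ee_rot: [-89.9, 0.3, -123.2]
wrist_force: [-0.6, -0.3, -1.1]
gripper_width: 10.2
```

Emit:
{"api": "carry_out", "payload": {
  "targets": [
    {"slide": [0,0.015,0],"dr": [0,0,0]},
    {"slide": [0,0.01,0],"dr": [0,0,0]},
    {"slide": [0,0,0],"dr": [0,0,0]}
  ]
}}

```text
time_s: 5.95
eef_pos: [524.1, 295.8, 3.7]
ee_rot: [-89.9, 0.3, -123.2]
wrist_force: [0.2, -0.2, -0.5]
gripper_width: 9.9
```

Emit:
{"api": "carry_out", "payload": {
  "targets": [
    {"slide": [0,0.015,0],"dr": [0,0,0]},
    {"slide": [0,0,0],"dr": [0,0,0]}
  ]
}}

```text
time_s: 6.12
eef_pos: [524.9, 296.2, 4.2]
ee_rot: [-89.8, 0.3, -123.2]
wrist_force: [0.3, 0.7, -0.7]
gripper_width: 10.1
```

Emit:
{"api": "carry_out", "payload": {
  "targets": [
    {"slide": [0,0.02,0],"dr": [0,0,0]},
    {"slide": [0,0,0],"dr": [0,0,0]}
  ]
}}

```text
time_s: 6.28
eef_pos: [526.1, 296.8, 4.3]
ee_rot: [-89.8, 0.5, -123.2]
wrist_force: [1.2, -0.1, 0.0]
gripper_width: 10.0
```

```bash
python3 - <<'E'
from h import *
np.set_printoptions(precision=2,suppress=True)
s=r.sense();print(s)
im=r.read_camera('wrist'); cv2.imwrite('pics/wrist4.png',im[:,:,::-1])
im=r.read_camera('side'); cv2.imwrite('pics/side4.png',im[:,:,::-1])
crop('pics/side4.png','pics/side4c.png',200,250,200,150,4)
E
```

```text
{'time_s': 6.2833, 'joints': array([ 28.3 ,  38.91, 101.77,   0.01,  38.8 ,  61.45]), 'dq': array([-0.03, -1.6 , -0.39, -0.15,  0.48,  0.05]), 'tau': array([ -0.01, -60.76, -17.99,  -0.  ,   0.22,  -0.  ]), 'eef_pos': array([526.08, 296.77,   4.33]), 'ee_rot': array([ -89.76,    0.46, -123.16]), 'wrist_force': array([ 1.18, -0.12,  0.02]), 'wrist_torque': array([0.  , 0.01, 0.05]), 'gripper_width': 10.008811669197529}
```

View pics/wrist4.png

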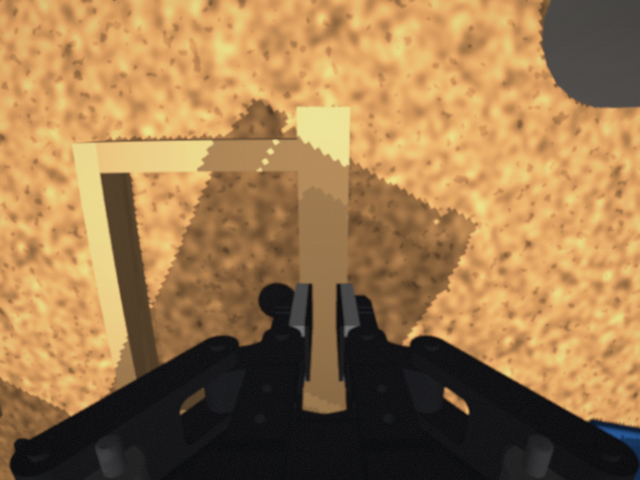

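View pics/side4c.png

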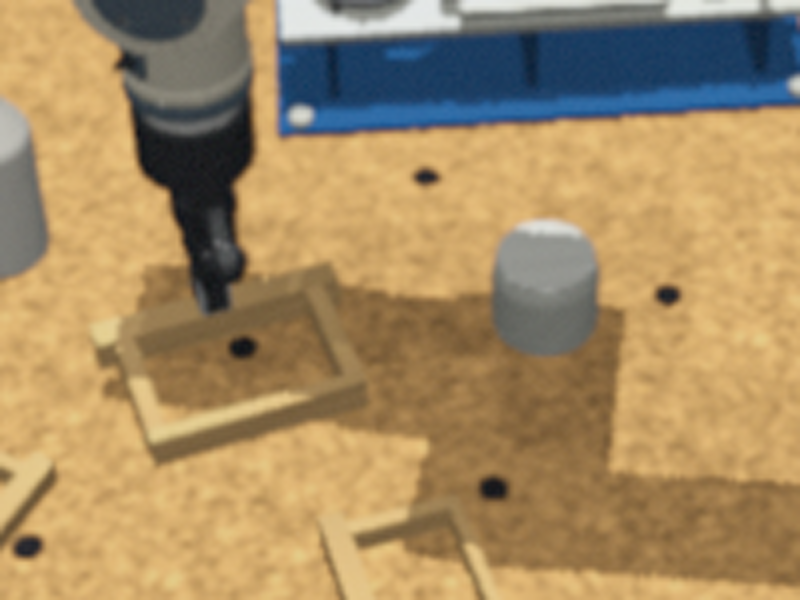

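Contact: the motion stopped at TCP z ≈ 4.2 with the tips on the bar (z = 24). So the real fingertips stand about 20 mm *behind* the reported TCP, not 14 mm ahead, and the wrist picture (tip row 284) agrees. I'll work with this measured offset.

Emit:
{"api": "carry_out", "payload": {
  "targets": [
    {"slide": [0,-0.1,0],"dr": [0,0,0]},
    {"slide": [0,-0.05,0],"dr": [0,0,0]},
    {"slide": [0,0,0],"dr": [0,0,0]},
    {"slide": [0,0,0],"dr": [0,0,0]},
    {"slide": [0,0,0],"dr": [0,0,0]}
  ],
  "claw": 55
}}

```text
time_s: 6.8
eef_pos: [524.9, 296.1, 32.0]
ee_rot: [-89.8, 0.4, -123.2]
wrist_force: [0.3, 1.0, -0.8]
gripper_width: 54.8
```

```bash
python3 - <<'E'
from h import *
import pickle
pickle.dump(ext('wrist'),open('E5.pkl','wb'))
im=r.read_camera('wrist'); cv2.imwrite('pics/wrist5.png',im[:,:,::-1])
f=np.radians(-33.2); T=toolR((0,0,-1),(np.cos(f),np.sin(f),0))
plan([((523.7,295,-15),T)],vmax=12)
E
```

```text
-> way [523.7 295.  -15. ] n 4 rot [-0.2  0.  -0.3]
0 [0.002, 0.058, -0.001] [-0.001, 0.0, -0.002]
1 [0.002, 0.058, -0.0] [-0.001, 0.0, -0.002]
2 [0.002, 0.058, -0.0] [-0.001, 0.0, -0.002]
3 [0.002, 0.058, -0.0] [-0.001, 0.0, -0.002]
```

View pics/wrist5.png

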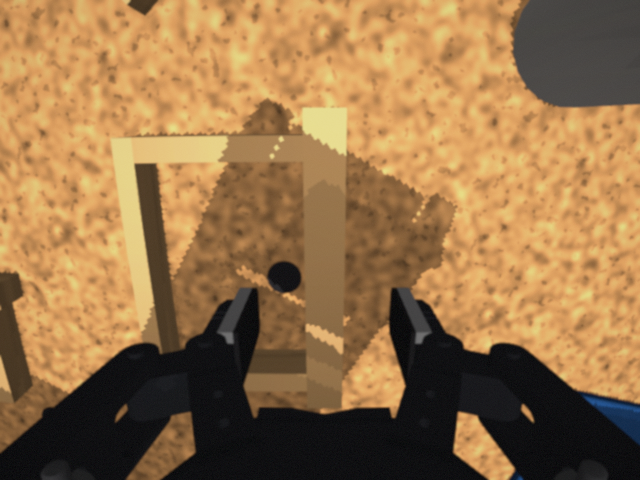

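The bar (303–347 px) is centred between the open fingers (inner edges 258 and 391). Descending.

Emit:
{"api": "carry_out", "payload": {
  "targets": [
    {"slide": [0.002,0.058,0],"dr": [0,0,0]},
    {"slide": [0.002,0.058,0],"dr": [0,0,0]},
    {"slide": [0.002,0.058,0],"dr": [0,0,0]},
    {"slide": [0.002,0.04,0],"dr": [0,0,0]},
    {"slide": [0,0,0],"dr": [0,0,0]},
    {"slide": [0,0,0],"dr": [0,0,0]}
  ]
}}

```text
time_s: 7.35
eef_pos: [521.5, 293.3, -19.9]
ee_rot: [-90.0, 0.0, -123.2]
wrist_force: [0.1, -0.7, -0.2]
gripper_width: 54.8
```

Emit:
{"api": "carry_out", "payload": {
  "targets": [
    {"slide": [0,-0.025,0.003],"dr": [0,0,0]},
    {"slide": [0,0,0],"dr": [0,0,0]},
    {"slide": [0,0,0],"dr": [0,0,0]}
  ]
}}

```text
time_s: 7.6
eef_pos: [521.5, 292.7, -15.2]
ee_rot: [-90.0, -0.1, -123.2]
wrist_force: [-1.0, -1.4, -0.1]
gripper_width: 55.1
```

Emit:
{"api": "carry_out", "payload": {
  "targets": [
    {"slide": [0,0,0],"dr": [0,0,0]},
    {"slide": [0,0,0],"dr": [0,0,0]},
    {"slide": [0,0,0],"dr": [0,0,0]},
    {"slide": [0,0,0],"dr": [0,0,0]},
    {"slide": [0,0,0],"dr": [0,0,0]},
    {"slide": [0,0,0],"dr": [0,0,0]}
  ],
  "claw": 8
}}

```text
time_s: 8.1
eef_pos: [523.2, 293.5, -12.6]
ee_rot: [-89.9, 0.2, -123.2]
wrist_force: [0.4, -0.3, -0.7]
gripper_width: 18.7
```

Emit:
{"api": "carry_out", "payload": {
  "targets": [
    {"slide": [0,-0.05,0],"dr": [0,0,0]},
    {"slide": [0,-0.1,0],"dr": [0,0,0]},
    {"slide": [0,-0.1,0],"dr": [0,0,0]},
    {"slide": [0,-0.1,0],"dr": [0,0,0]},
    {"slide": [0,-0.1,0],"dr": [0,0,0]},
    {"slide": [0,0,0],"dr": [0,0,0]},
    {"slide": [0,0,0],"dr": [0,0,0]}
  ]
}}

```text
time_s: 8.68
eef_pos: [521.5, 292.6, 82.7]
ee_rot: [-90.0, -0.0, -123.2]
wrist_force: [-0.9, -0.4, -0.6]
gripper_width: 18.8
```

```bash
python3 - <<'E'
from h import *
print(cur()[2])
for n in ('wrist','side'):
    im=r.read_camera(n); cv2.imwrite(f'pics/{n}6.png',im[:,:,::-1])
crop('pics/side6.png','pics/side6c.png',180,220,200,150,4)
E
```

```text
{'time_s': 8.6833, 'joints': array([2.81563477e+01, 3.16741987e+01, 1.01242903e+02, 1.92720446e-03,
       4.71024743e+01, 6.13163012e+01]), 'dq': array([ 0.06708865, -2.48998959, -1.01497074, -0.1240662 ,  1.14878315,
        0.02901856]), 'tau': array([-3.45239110e-03, -5.88425374e+01, -2.30825973e+01,  2.07881676e-02,
       -1.09288501e-02,  8.44832812e-04]), 'eef_pos': array([521.53262807, 292.63818569,  82.68107046]), 'ee_rot': array([-9.00106339e+01, -1.64958931e-02, -1.23161264e+02]), 'wrist_force': array([-0.86161209, -0.38914613, -0.60029962]), 'wrist_torque': array([-0.04549815, -0.05289113, -0.0078563 ]), 'gripper_width': 18.750261087219403}
```

View pics/wrist6.png

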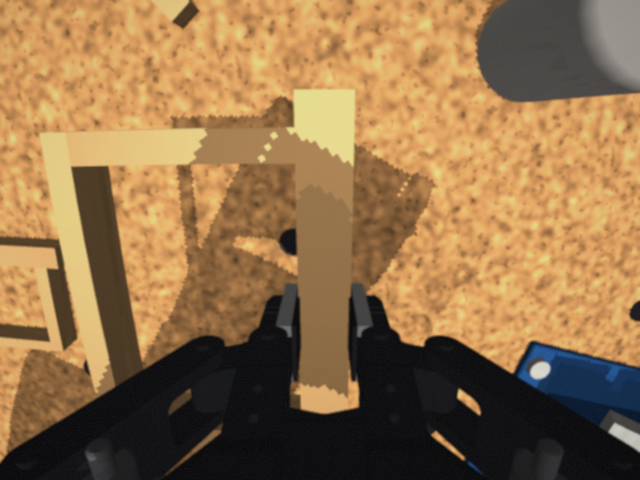

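View pics/side6c.png

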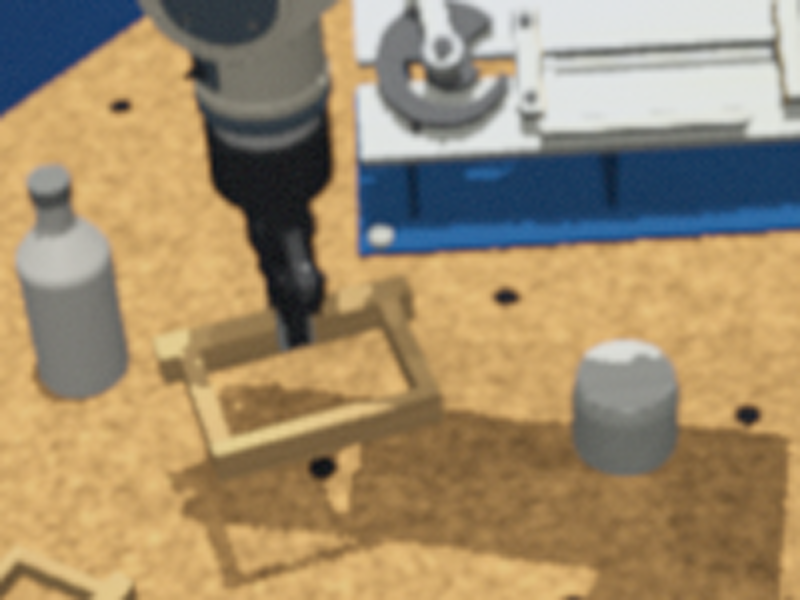

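```bash
cat >> h.py <<'E'
O=np.array([512.2,-76.2,120.])
def bed(x,y,z): return O+BR()@np.array([x,y,z],float)
def Tplace(): Q=BR(); return toolR(-Q[:,2],Q[:,0])
def inbed():
    p,Q,s=cur(); B=BR(); e=R.from_matrix(Tplace().T@Q).as_rotvec(degrees=True); return B.T@(p-O),e
E
python3 - <<'E'
from h import *
print(bed(34,-7,80))
p,Q,s=cur()
plan([((518,270,190),Q),(bed(34,-7,80),Tplace())],vmax=33,wmax=5)
E
```

```text
[500.03436743 -72.67746031 206.2820323 ]
-> way [518. 270. 190.] n 4 rot [0. 0. 0.]
0 [0.026, -0.135, 0.012] [0.0, 0.0, 0.0]
1 [0.026, -0.135, 0.012] [0.0, 0.0, 0.0]
2 [0.026, -0.135, 0.012] [0.0, 0.0, 0.0]
3 [0.026, -0.135, 0.012] [0.0, 0.0, 0.0]
-> way [500.  -72.7 206.3] n 11 rot [29.8 16.2 -4.3]
4 [0.135, -0.007, 0.078] [0.06, 0.033, -0.009]
5 [0.133, -0.003, 0.082] [0.06, 0.033, -0.009]
6 [0.131, 0.002, 0.085] [0.06, 0.033, -0.009]
7 [0.128, 0.007, 0.089] [0.06, 0.033, -0.009]
8 [0.126, 0.012, 0.091] [0.06, 0.033, -0.009]
9 [0.124, 0.018, 0.094] [0.06, 0.033, -0.009]
10 [0.121, 0.023, 0.096] [0.06, 0.033, -0.009]
11 [0.118, 0.028, 0.098] [0.06, 0.033, -0.009]
12 [0.116, 0.034, 0.099] [0.06, 0.033, -0.009]
13 [0.113, 0.039, 0.101] [0.06, 0.033, -0.009]
14 [0.11, 0.045, 0.101] [0.06, 0.033, -0.009]
```

Emit:
{"api": "carry_out", "payload": {
  "targets": [
    {"slide": [0.026,-0.16,0.012],"dr": [0,0,0]},
    {"slide": [0.026,-0.16,0.012],"dr": [0,0,0]},
    {"slide": [0.026,-0.16,0.012],"dr": [0,0,0]},
    {"slide": [0.026,-0.16,0.012],"dr": [0,0,0]},
    {"slide": [0.135,-0.005,0.078],"dr": [0.06,0.033,-0.009]},
    {"slide": [0.133,0,0.082],"dr": [0.06,0.033,-0.009]},
    {"slide": [0.13,0.002,0.085],"dr": [0.06,0.033,-0.009]},
    {"slide": [0.128,0.007,0.089],"dr": [0.06,0.033,-0.009]},
    {"slide": [0.126,0.012,0.091],"dr": [0.06,0.033,-0.009]}
  ]
}}

```text
time_s: 9.53
eef_pos: [506.8, 109.7, 212.8]
ee_rot: [-76.4, -2.1, -130.8]
wrist_force: [0.9, 0.4, -0.8]
gripper_width: 18.8
```

```bash
python3 - <<'E'
from h import *
print(cur()[2]['joints'])
plan([(bed(34,-7,80),Tplace())],vmax=33,wmax=5)
E
```

```text
[ 18.78295617  13.10203959 110.88891928 -16.31445851  51.90151595
  68.94139037]
-> way [500.  -72.7 206.3] n 6 rot [16.2  9.1 -1.4]
0 [0.119, 0.032, 0.09] [0.06, 0.034, -0.005]
1 [0.116, 0.037, 0.092] [0.06, 0.034, -0.005]
2 [0.113, 0.041, 0.093] [0.06, 0.034, -0.005]
3 [0.111, 0.046, 0.094] [0.06, 0.034, -0.005]
4 [0.108, 0.051, 0.094] [0.06, 0.034, -0.005]
5 [0.105, 0.056, 0.095] [0.06, 0.034, -0.005]
```

Emit:
{"api": "carry_out", "payload": {
  "targets": [
    {"slide": [0.119,0.032,0.09],"dr": [0.06,0.034,-0.005]},
    {"slide": [0.116,0.037,0.092],"dr": [0.06,0.034,-0.005]},
    {"slide": [0.113,0.04,0.093],"dr": [0.06,0.034,-0.005]},
    {"slide": [0.11,0.045,0.094],"dr": [0.06,0.034,-0.005]},
    {"slide": [0.108,0.05,0.094],"dr": [0.06,0.034,-0.005]},
    {"slide": [0.1,0.05,0.09],"dr": [0.05,0.03,-0.005]},
    {"slide": [0,0,0],"dr": [0,0,0]},
    {"slide": [0,0,0],"dr": [0,0,0]}
  ]
}}

```text
time_s: 10.2
eef_pos: [489.7, -82.5, 199.3]
ee_rot: [-60.2, -0.7, -140.1]
wrist_force: [-0.8, 0.4, -1.0]
gripper_width: 18.5
```

```bash
python3 - <<'E'
from h import *
import pickle
np.set_printoptions(precision=2,suppress=True)
print(cur()[2]['joints'],inbed())
pickle.dump(ext('wrist'),open('E7.pkl','wb'))
for n in ('wrist','side'):
    im=r.read_camera(n); cv2.imwrite(f'pics/{n}7.png',im[:,:,::-1])
crop('pics/side7.png','pics/side7c.png',240,160,200,150,4)
plan([(bed(34,-7,40),Tplace())],vmax=20,wmax=5)
E
```

```text
[  4.46   9.44 123.9  -43.08  36.97  87.3 ] (array([ 31.19, -21.23,  73.51]), array([-0.22,  0.02, -0.8 ]))
-> way [513.  -87.9 171.6] n 2 rot [0.2 0.  0.7]
0 [-0.034, 0.084, 0.007] [0.002, 0.0, 0.008]
1 [-0.034, 0.085, 0.007] [0.002, 0.0, 0.008]
```

View pics/wrist7.png

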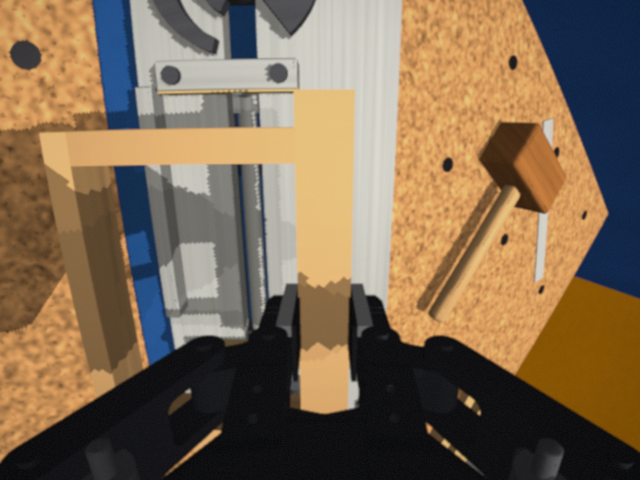

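View pics/side7c.png

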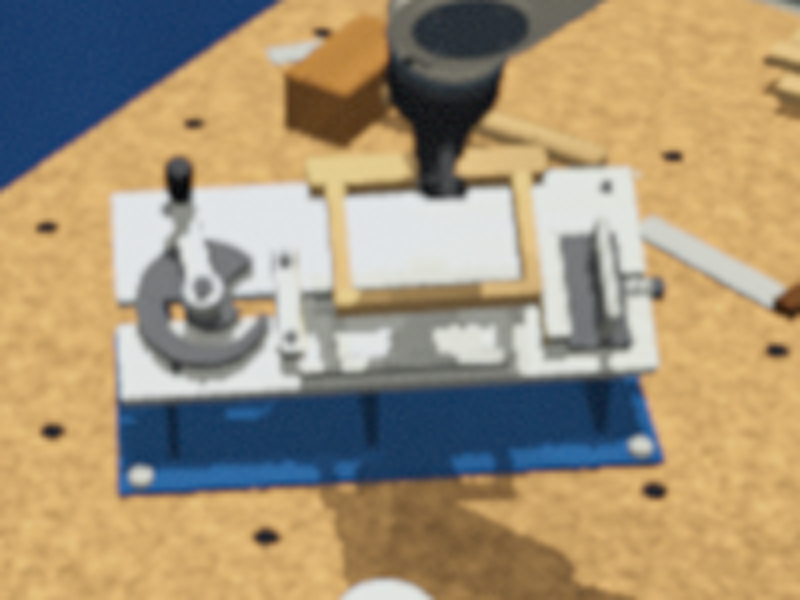

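The frame hangs over the bed, parallel to it. The stop is at the top, rows 60–92, with its screws at (170,75) and (279,73). I'll check the bed registration from this close view.

```bash
python3 - <<'E'
from h import *
import pickle
np.set_printoptions(precision=1,suppress=True)
E=pickle.load(open('E7.pkl','rb'))
print('screws',onbed('wrist',[(170,75),(279,73)],20,E,O))
print('face',onbed('wrist',[(157,91),(297,90)],20,E,O))
print('ledge inner/outer at z16',onbed('wrist',[(138,90),(165,310),(152,90),(182,310)],16,E,O))
print('bed far edge z0',onbed('wrist',[(402,10),(388,290)],0,E,O))
B=BR()
# frame corners in hand, top face: tool y=-36.6
p,Q,s=cur()
for z in (24+86,):
    X=onbed('wrist',[(45,133),(294,89),(355,89)],z,E,O);print('frame top pts at z',z,X)
crop('pics/wrist7.png','pics/w7c.png',100,0,280,140,2.8)
E
```

```text
screws [[-55.6  78.6  20. ]
 [  5.4  78.5  20. ]]
face [[-64.   70.3  20. ]
 [ 15.1  69.5  20. ]]
ledge inner/outer at z16 [[-77.1  71.5  16. ]
 [-79.  -70.1  16. ]
 [-68.7  71.2  16. ]
 [-67.  -69.9  16. ]]
bed far edge z0 [[ 75.3 115.8   0. ]
 [ 75.4 -62.   -0. ]]
frame top pts at z 110 [[-66.9  51.  110. ]
 [ 20.8  63.2 110. ]
 [ 40.4  63.1 110. ]]
```

View pics/w7c.png

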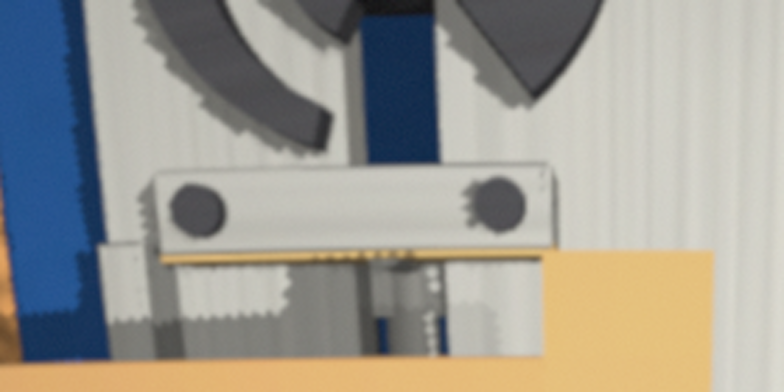

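```bash
python3 - <<'E'
from h import *
import pickle
np.set_printoptions(precision=1,suppress=True)
E=pickle.load(open('E7.pkl','rb'))
c=lambda x,y:(100+x/2.8,y/2.8)
print('hook tip z14',onbed('wrist',[c(330,115),c(325,150),c(535,98)],14,E,O))
print('slot z0',onbed('wrist',[c(364,100),c(438,100)],0,E,O))
plan([(bed(34,-7,12),Tplace())],vmax=15,wmax=5)
E
```

```text
hook tip z14 [[-29.1  96.6  14. ]
 [-30.5  90.1  14. ]
 [ 11.9  99.1  14. ]]
slot z0 [[-25.4 102.1   0. ]
 [ -9.7 101.8  -0. ]]
-> way [522.  -98.6 147.4] n 5 rot [0.2 0.  0.7]
0 [-0.014, 0.062, 0.003] [0.001, 0.0, 0.003]
1 [-0.014, 0.062, 0.003] [0.001, 0.0, 0.003]
2 [-0.014, 0.062, 0.003] [0.001, 0.0, 0.003]
3 [-0.014, 0.062, 0.003] [0.001, 0.0, 0.003]
4 [-0.013, 0.062, 0.003] [0.001, 0.0, 0.003]
```

Emit:
{"api": "carry_out", "payload": {
  "targets": [
    {"slide": [-0.014,0.062,0.003],"dr": [0,0,0.003]},
    {"slide": [-0.014,0.062,0.003],"dr": [0,0,0.003]},
    {"slide": [-0.014,0.062,0.003],"dr": [0,0,0.003]},
    {"slide": [-0.014,0.062,0.003],"dr": [0,0,0.003]},
    {"slide": [-0.014,0.04,0.003],"dr": [0,0,0.003]},
    {"slide": [0,0,0],"dr": [0,0,0]},
    {"slide": [0,0,0],"dr": [0,0,0]}
  ]
}}

```text
time_s: 10.88
eef_pos: [527.0, -91.0, 149.4]
ee_rot: [-60.3, 0.2, -139.2]
wrist_force: [0.1, 0.3, -1.2]
gripper_width: 18.3
```

```bash
python3 - <<'E'
from h import *
import pickle
np.set_printoptions(precision=2,suppress=True)
print(cur()[2]['joints'],inbed())
pickle.dump(ext('wrist'),open('E8.pkl','wb'))
for n in ('wrist','side'):
    im=r.read_camera(n); cv2.imwrite(f'pics/{n}8.png',im[:,:,::-1])
crop('pics/side8.png','pics/side8c.png',240,160,200,150,4)
plan([(bed(33,-7,-9),Tplace())],vmax=8,wmax=5)
E
```

```text
[  2.35  17.48 122.33 -50.1   30.26  93.55] (array([32.76,  1.66, 15.02]), array([-0.28, -0.33,  0.4 ]))
-> way [ 528.3 -106.   128.7] n 4 rot [ 0.2  0.3 -0.4]
0 [0.011, 0.03, 0.0] [0.001, 0.002, -0.002]
1 [0.011, 0.031, 0.0] [0.001, 0.002, -0.002]
2 [0.011, 0.031, 0.0] [0.001, 0.002, -0.002]
3 [0.011, 0.031, 0.0] [0.001, 0.002, -0.002]
```

View pics/wrist8.png

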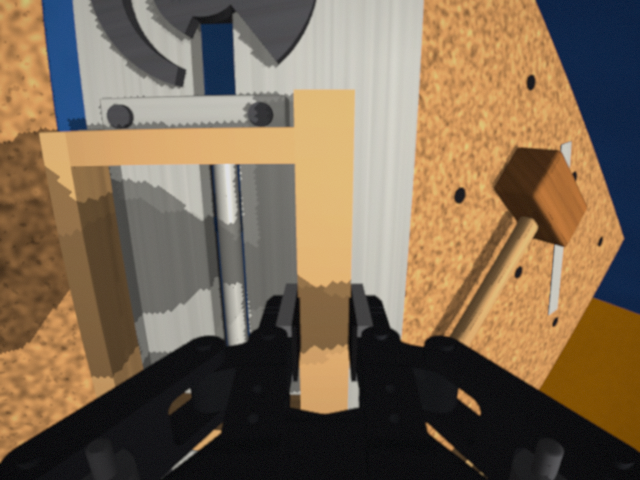

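View pics/side8c.png

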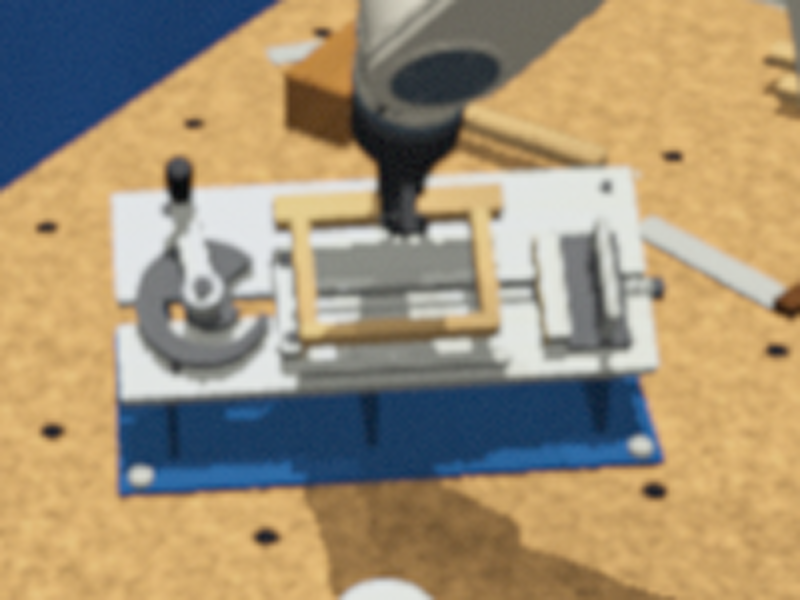

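Emit:
{"api": "carry_out", "payload": {
  "targets": [
    {"slide": [0.025,0,0.003],"dr": [0,0,0]},
    {"slide": [0.02,0,0.003],"dr": [0,0,0]},
    {"slide": [0,0,0],"dr": [0,0,0]},
    {"slide": [0,0,0],"dr": [0,0,0]}
  ]
}}

```text
time_s: 11.32
eef_pos: [520.1, -97.8, 152.3]
ee_rot: [-60.2, 0.3, -139.2]
wrist_force: [-0.1, 0.0, -0.5]
gripper_width: 18.0
```

```bash
python3 - <<'E'
from h import *
np.set_printoptions(precision=2,suppress=True)
print(inbed())
plan([(bed(34,-8,-9),Tplace())],vmax=8,wmax=5)
E
```

```text
(array([34.8 , -7.94, 17.15]), array([-0.16, -0.31,  0.54]))
-> way [ 528.1 -107.3  129.2] n 4 rot [ 0.2  0.3 -0.5]
0 [0.0, 0.033, -0.001] [0.001, 0.002, -0.003]
1 [0.0, 0.033, -0.001] [0.001, 0.002, -0.003]
2 [0.0, 0.033, -0.001] [0.001, 0.002, -0.003]
3 [0.0, 0.033, -0.001] [0.001, 0.002, -0.003]
```

Emit:
{"api": "carry_out", "payload": {
  "targets": [
    {"slide": [0,0.033,0],"dr": [0,0.002,-0.003]},
    {"slide": [0,0.033,0],"dr": [0,0.002,-0.003]},
    {"slide": [0,0.02,0],"dr": [0,0,-0.003]},
    {"slide": [0,0,0],"dr": [0,0,0]},
    {"slide": [0,0,0],"dr": [0,0,0]}
  ]
}}

```text
time_s: 11.73
eef_pos: [526.5, -105.3, 136.4]
ee_rot: [-60.1, 0.1, -139.6]
wrist_force: [-0.1, 0.3, -0.5]
gripper_width: 18.6
```

```bash
python3 - <<'E'
from h import *
import pickle
np.set_printoptions(precision=2,suppress=True)
print(inbed())
pickle.dump(ext('wrist'),open('E9.pkl','wb'))
for n in ('wrist','side'):
    im=r.read_camera(n); cv2.imwrite(f'pics/{n}9.png',im[:,:,::-1])
crop('pics/side9.png','pics/side9c.png',260,180,160,100,5)
E
```

```text
(array([35.4 , -7.88, -1.54]), array([-0.12, -0.04,  0.13]))
```

View pics/wrist9.png

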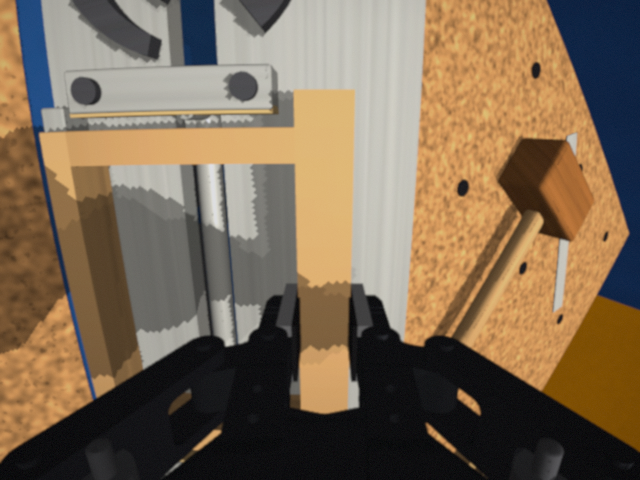

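View pics/side9c.png

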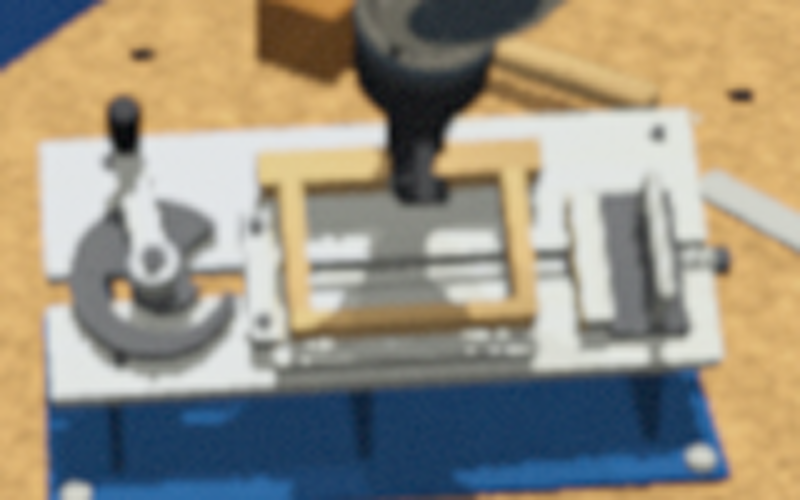

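```bash
python3 - <<'E'
from h import *
import pickle
np.set_printoptions(precision=1,suppress=True)
E=pickle.load(open('E9.pkl','rb'))
print('frame',onbed('wrist',[(41,133),(294,89),(355,89)],35,E,O), 'if lower',onbed('wrist',[(41,133)],32,E,O))
print('stop face',onbed('wrist',[(72,112),(275,110)],20,E,O),'ledge',onbed('wrist',[(45,112),(66,110)],16,E,O))
plan([(bed(34,-8,-12.6),Tplace())],vmax=8,wmax=5)
E
```

```text
frame [[-65.1  63.7  35. ]
 [ 24.7  76.   35. ]
 [ 44.6  76.   35. ]] if lower [[-67.5  63.6  32. ]]
stop face [[-62.3  71.   20. ]
 [ 16.3  70.   20. ]] ledge [[-76.8  71.7  16. ]
 [-67.5  72.   16. ]]
-> way [ 529.2 -108.6  126.1] n 2 rot [ 0.1  0.  -0.1]
0 [0.001, 0.028, -0.003] [0.001, 0.001, -0.002]
1 [0.001, 0.028, -0.003] [0.001, 0.001, -0.002]
```

Emit:
{"api": "carry_out", "payload": {
  "targets": [
    {"slide": [0,0,0.013],"dr": [0,0,0]},
    {"slide": [0,0.02,0.002],"dr": [0,0,0]},
    {"slide": [0,0.02,0],"dr": [0,0,0]},
    {"slide": [0,0,0],"dr": [0,0,0]},
    {"slide": [0,0,0],"dr": [0,0,0]}
  ]
}}

```text
time_s: 12.25
eef_pos: [531.5, -110.5, 130.9]
ee_rot: [-60.1, 0.1, -139.6]
wrist_force: [0.2, -0.3, -1.4]
gripper_width: 18.7
```

```bash
python3 - <<'E'
from h import *
np.set_printoptions(precision=2,suppress=True)
print(inbed())
E
```

```text
(array([38.97, -7.45, -9.87]), array([-0.08, -0.04,  0.19]))
```

Emit:
{"api": "carry_out", "payload": {
  "targets": [
    {"slide": [0,0.015,0],"dr": [0,0,0]},
    {"slide": [0,0,0],"dr": [0,0,0]},
    {"slide": [0,0.002,-0.015],"dr": [0,0,0]},
    {"slide": [0,0.002,-0.015],"dr": [0,0,0]},
    {"slide": [0,0,0],"dr": [0,0,0]}
  ]
}}

```text
time_s: 12.67
eef_pos: [529.8, -108.1, 124.6]
ee_rot: [-60.0, 0.2, -139.6]
wrist_force: [0.2, -0.6, -0.3]
gripper_width: 18.4
```

```bash
python3 - <<'E'
from h import *
import pickle
np.set_printoptions(precision=2,suppress=True)
print(inbed())
E=ext('wrist')
im=r.read_camera('wrist'); cv2.imwrite('pics/wrist10.png',im[:,:,::-1])
E
```

```text
(array([ 33.23,  -7.23, -13.87]), array([-0.01, -0.02,  0.2 ]))
```

View pics/wrist10.png

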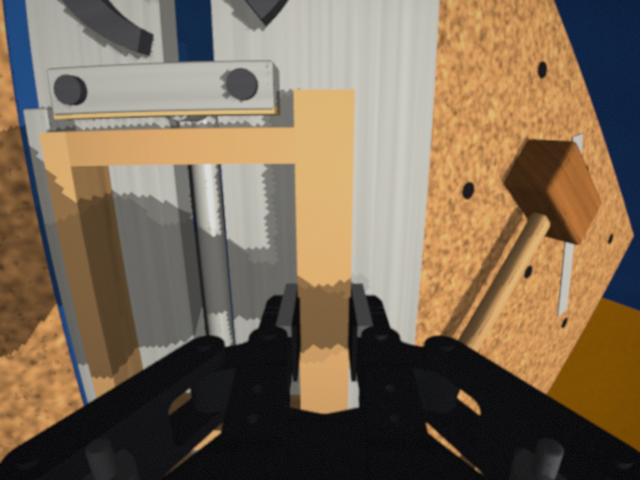

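Emit:
{"api": "carry_out", "payload": {
  "targets": [
    {"slide": [0,0,-0.012],"dr": [0,0,0]},
    {"slide": [0,0,0],"dr": [0,0,0]}
  ]
}}

```text
time_s: 12.88
eef_pos: [528.8, -106.5, 123.7]
ee_rot: [-60.0, 0.2, -139.6]
wrist_force: [0.5, -2.7, -0.3]
gripper_width: 18.4
```

```bash
python3 - <<'E'
from h import *
np.set_printoptions(precision=2,suppress=True)
print(inbed())
E
```

```text
(array([ 31.17,  -6.88, -13.69]), array([ 0.04, -0.04,  0.23]))
```

Emit:
{"api": "carry_out", "payload": {
  "targets": [
    {"slide": [0,0,0],"dr": [0,0,0]},
    {"slide": [0,0,0],"dr": [0,0,0]},
    {"slide": [0,0,0],"dr": [0,0,0]},
    {"slide": [0,0,0],"dr": [0,0,0]},
    {"slide": [0,-0.05,0],"dr": [0,0,0]},
    {"slide": [0,-0.1,0],"dr": [0,0,0]},
    {"slide": [0,-0.15,0],"dr": [0,0,0]},
    {"slide": [0,-0.15,0],"dr": [0,0,0]},
    {"slide": [0,0,0],"dr": [0,0,0]},
    {"slide": [0,0,0],"dr": [0,0,0]}
  ],
  "claw": 45
}}

```text
time_s: 13.72
eef_pos: [496.4, -70.4, 202.3]
ee_rot: [-60.3, 0.1, -139.6]
wrist_force: [0.6, 0.3, -0.2]
gripper_width: 45.2
```

```bash
python3 - <<'E'
from h import *
import pickle
np.set_printoptions(precision=2,suppress=True)
print(inbed(),cur()[2]['joints'])
pickle.dump(ext('wrist'),open('E11.pkl','wb'))
for n in ('wrist','side'):
    im=r.read_camera(n); cv2.imwrite(f'pics/{n}11.png',im[:,:,::-1])
crop('pics/side11.png','pics/side11c.png',260,180,160,100,5)
E
```

```text
(array([28.48, -8.29, 78.56]), array([-0.29, -0.06,  0.11])) [  5.66   9.43 123.3  -42.37  37.11  87.44]
```

View pics/wrist11.png

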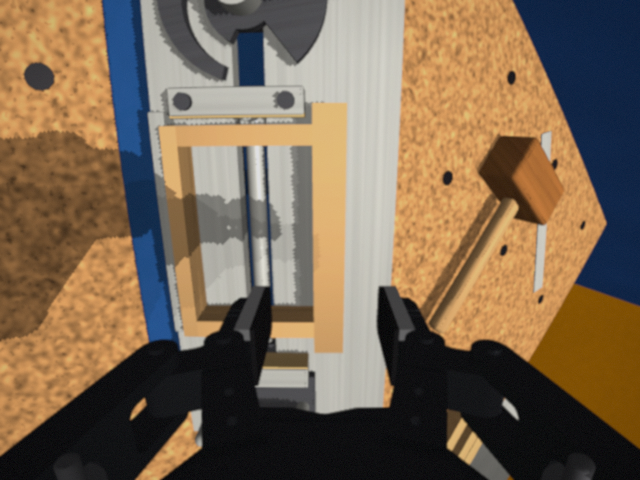

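View pics/side11c.png

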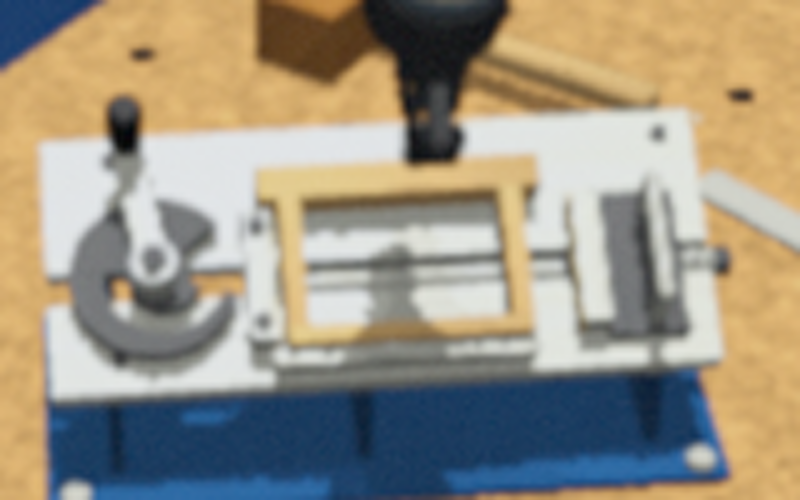

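```bash
python3 - <<'E'
from h import *
import pickle
np.set_printoptions(precision=1,suppress=True)
E=pickle.load(open('E11.pkl','rb'))
print('bot far,near; top far o,i; top near',onbed('wrist',[(160,127),(184,335),(347,103),(312,103),(343,352)],24,E,O))
print('stop',onbed('wrist',[(170,117),(303,118)],20,E,O))
print('jaw liner front top',onbed('wrist',[(270,353),(308,353)],20,E,O))
E
```

```text
bot far,near; top far o,i; top near [[-68.4  64.1  24. ]
 [-69.1 -73.6  24. ]
 [ 40.2  76.5  24. ]
 [ 20.4  76.4  24. ]
 [ 40.5 -85.7  24. ]]
stop [[-63.5  69.7  20. ]
 [ 15.   68.3  20. ]]
jaw liner front top [[-10.8 -89.7  20. ]
 [ 16.1 -89.4  20. ]]
```

```bash
cat >> h.py <<'E'
def Thand(): Q=BR(); return toolR((0,0,-1),Q[:,1])
E
python3 - <<'E'
from h import *
H=bed(-25,-146,43); print(H)
p,Q,s=cur()
plan([(bed(0,-60,100),Q),(H+[0,0,60],Thand())],vmax=30,wmax=6.5)
E
```

```text
[ 372.94103411 -137.72168502  144.73909236]
-> way [434.1 -76.9 206.6] n 3 rot [0. 0. 0.]
0 [0.086, -0.037, -0.048] [0.0, 0.0, 0.0]
1 [0.086, -0.037, -0.048] [0.0, 0.0, 0.0]
2 [0.086, -0.037, -0.048] [0.0, 0.0, 0.0]
-> way [ 372.9 -137.7  204.7] n 15 rot [-23.3 -87.7  23.2]
3 [0.029, 0.002, 0.002] [-0.034, -0.13, 0.034]
4 [0.029, 0.001, -0.001] [-0.034, -0.13, 0.034]
5 [0.028, 0.0, -0.004] [-0.034, -0.13, 0.034]
6 [0.028, -0.0, -0.007] [-0.034, -0.13, 0.034]
7 [0.027, -0.001, -0.01] [-0.034, -0.13, 0.034]
8 [0.026, -0.001, -0.013] [-0.034, -0.13, 0.034]
9 [0.024, -0.002, -0.015] [-0.034, -0.13, 0.034]
10 [0.023, -0.002, -0.018] [-0.034, -0.13, 0.034]
11 [0.021, -0.002, -0.02] [-0.034, -0.13, 0.034]
12 [0.018, -0.002, -0.022] [-0.034, -0.13, 0.034]
13 [0.016, -0.002, -0.024] [-0.034, -0.13, 0.034]
14 [0.014, -0.001, -0.025] [-0.034, -0.13, 0.034]
15 [0.011, -0.001, -0.027] [-0.034, -0.13, 0.034]
16 [0.008, -0.001, -0.028] [-0.034, -0.13, 0.034]
17 [0.005, -0.0, -0.028] [-0.034, -0.13, 0.034]
```

```bash
python3 - <<'E'
from h import *
H=bed(-25,-146,43)
plan([(H+[0,0,75],Thand())],vmax=30,wmax=6.5)
E
```

```text
-> way [ 372.9 -137.7  219.7] n 15 rot [-23.3 -87.7  23.2]
0 [0.046, -0.01, -0.005] [-0.034, -0.13, 0.034]
1 [0.045, -0.011, -0.01] [-0.034, -0.13, 0.034]
2 [0.043, -0.012, -0.015] [-0.034, -0.13, 0.034]
3 [0.041, -0.013, -0.02] [-0.034, -0.13, 0.034]
4 [0.038, -0.013, -0.024] [-0.034, -0.13, 0.034]
5 [0.035, -0.013, -0.028] [-0.034, -0.13, 0.034]
6 [0.032, -0.013, -0.032] [-0.034, -0.13, 0.034]
7 [0.028, -0.013, -0.035] [-0.034, -0.13, 0.034]
8 [0.024, -0.013, -0.039] [-0.034, -0.13, 0.034]
9 [0.02, -0.013, -0.041] [-0.034, -0.13, 0.034]
10 [0.015, -0.012, -0.043] [-0.034, -0.13, 0.034]
11 [0.01, -0.011, -0.045] [-0.034, -0.13, 0.034]
12 [0.005, -0.01, -0.046] [-0.034, -0.13, 0.034]
13 [0.0, -0.009, -0.046] [-0.034, -0.13, 0.034]
14 [-0.005, -0.008, -0.046] [-0.034, -0.13, 0.034]
```

Emit:
{"api": "carry_out", "payload": {
  "targets": [
    {"slide": [0.046,-0.01,-0.005],"dr": [-0.034,-0.13,0.034]},
    {"slide": [0.045,-0.011,-0.01],"dr": [-0.034,-0.13,0.034]},
    {"slide": [0.043,-0.012,-0.015],"dr": [-0.034,-0.13,0.034]},
    {"slide": [0.04,-0.013,-0.02],"dr": [-0.034,-0.13,0.034]},
    {"slide": [0.038,-0.013,-0.024],"dr": [-0.034,-0.13,0.034]},
    {"slide": [0.035,-0.013,-0.028],"dr": [-0.034,-0.13,0.034]},
    {"slide": [0.032,-0.013,-0.032],"dr": [-0.034,-0.13,0.034]},
    {"slide": [0.028,-0.013,-0.035],"dr": [-0.034,-0.13,0.034]}
  ]
}}

```text
time_s: 14.48
eef_pos: [435.0, -101.3, 200.2]
ee_rot: [-75.0, -6.5, -97.7]
wrist_force: [-0.0, -1.4, 0.0]
gripper_width: 45.2
```

```bash
python3 - <<'E'
from h import *
H=bed(-25,-146,43);print(cur()[2]['joints'])
plan([(H+[0,0,75],Thand())],vmax=30,wmax=6.5)
E
```

```text
[-10.70832893   3.34376916 125.64823056  -9.32640132  35.94129524
   2.93217703]
-> way [ 372.9 -137.7  219.7] n 8 rot [-11.4 -46.8  12.3]
0 [0.029, -0.018, -0.032] [-0.032, -0.13, 0.034]
1 [0.025, -0.018, -0.035] [-0.032, -0.13, 0.034]
2 [0.021, -0.017, -0.038] [-0.032, -0.13, 0.034]
3 [0.016, -0.017, -0.04] [-0.032, -0.13, 0.034]
4 [0.012, -0.016, -0.042] [-0.032, -0.13, 0.034]
5 [0.007, -0.016, -0.043] [-0.032, -0.13, 0.034]
6 [0.002, -0.015, -0.044] [-0.032, -0.13, 0.034]
7 [-0.003, -0.013, -0.045] [-0.032, -0.13, 0.034]
```

Emit:
{"api": "carry_out", "payload": {
  "targets": [
    {"slide": [0.029,-0.018,-0.032],"dr": [-0.032,-0.13,0.034]},
    {"slide": [0.025,-0.018,-0.035],"dr": [-0.032,-0.13,0.034]},
    {"slide": [0.02,-0.017,-0.038],"dr": [-0.032,-0.13,0.034]},
    {"slide": [0.016,-0.017,-0.04],"dr": [-0.032,-0.13,0.034]},
    {"slide": [0.012,-0.016,-0.042],"dr": [-0.032,-0.13,0.034]},
    {"slide": [0.007,-0.016,-0.043],"dr": [-0.032,-0.13,0.034]},
    {"slide": [0.002,-0.015,-0.044],"dr": [-0.032,-0.13,0.034]},
    {"slide": [-0.003,-0.013,-0.04],"dr": [-0.03,-0.11,0.03]},
    {"slide": [0,0,0],"dr": [0,0,0]},
    {"slide": [0,0,0],"dr": [0,0,0]}
  ]
}}

```text
time_s: 15.32
eef_pos: [365.3, -144.9, 209.2]
ee_rot: [-91.3, 1.3, -49.4]
wrist_force: [-0.1, 0.4, -0.7]
gripper_width: 44.9
```

```bash
python3 - <<'E'
from h import *
import pickle
np.set_printoptions(precision=2,suppress=True)
H=bed(-25,-146,43);print(cur()[2]['joints'],inbed()[0])
pickle.dump(ext('wrist'),open('E12.pkl','wb'))
for n in ('wrist',):
    im=r.read_camera(n); cv2.imwrite(f'pics/{n}12.png',im[:,:,::-1])
plan([(H+[0,0,20],Thand())],vmax=20,wmax=6.5)
E
```

```text
[-22.91   5.16 119.92  -0.67  56.7  -63.17] [   7.7  -156.51   98.6 ]
-> way [ 372.9 -137.7  164.7] n 3 rot [ 1.3  0.4 -1.3]
0 [0.001, 0.074, 0.019] [0.01, 0.003, -0.01]
1 [0.001, 0.074, 0.019] [0.01, 0.003, -0.01]
2 [-0.0, 0.074, 0.018] [0.01, 0.003, -0.01]
```

View pics/wrist12.png

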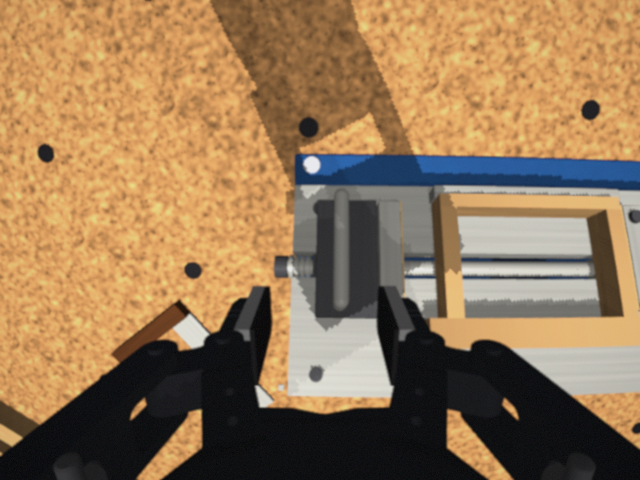

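The handle bar runs from (342,192) to (342,306), and the jaw's front edge is at column 402.

```bash
python3 - <<'E'
from h import *
import pickle
np.set_printoptions(precision=1,suppress=True)
E=pickle.load(open('E12.pkl','rb'))
print('handle',onbed('wrist',[(342,194),(342,305),(342,250)],43,E,O))
print('jaw face top',onbed('wrist',[(404,203),(403,315)],20,E,O),'foot back',onbed('wrist',[(317,220)],9,E,O))
print('frame end',onbed('wrist',[(434,196),(430,345)],24,E,O))
B=BR();X=B@onbed('wrist',[(342,250)],43,E,O)[0]+O;print('handle mid world',X)
E
```

```text
handle [[ -60.3 -147.3   43. ]
 [  13.7 -147.    43. ]
 [ -21.6 -147.2   43. ]]
jaw face top [[ -62.6 -100.8   20. ]
 [  18.5 -104.4   20. ]] foot back [[ -52.  -165.2    9. ]]
frame end [[-66.9 -79.3  24. ]
 [ 38.2 -87.7  24. ]]
handle mid world [ 374.  -140.8  146.5]
```

```bash
python3 - <<'E'
from h import *
plan([((374,-140.8,150),Thand()),((374,-140.8,117),Thand())],vmax=20,wmax=6.5)
E
```

```text
-> way [ 374.  -140.8  150. ] n 3 rot [ 1.3  0.4 -1.3]
0 [0.007, 0.098, 0.018] [0.01, 0.003, -0.01]
1 [0.006, 0.098, 0.017] [0.01, 0.003, -0.01]
2 [0.005, 0.099, 0.016] [0.01, 0.003, -0.01]
-> way [ 374.  -140.8  117. ] n 2 rot [0. 0. 0.]
3 [0.0, 0.082, 0.0] [0.0, 0.0, 0.0]
4 [0.0, 0.082, 0.0] [0.0, 0.0, 0.0]
```

Emit:
{"api": "carry_out", "payload": {
  "targets": [
    {"slide": [0.007,0.098,0.018],"dr": [0.01,0.003,-0.01]},
    {"slide": [0.006,0.098,0.017],"dr": [0.01,0.003,-0.01]},
    {"slide": [0.005,0.09,0.015],"dr": [0.01,0.003,-0.01]},
    {"slide": [0,0,0],"dr": [0,0,0]},
    {"slide": [0,0,0],"dr": [0,0,0]}
  ]
}}

```text
time_s: 15.78
eef_pos: [374.7, -140.4, 148.6]
ee_rot: [-89.8, -0.2, -50.5]
wrist_force: [-0.1, 0.8, 0.9]
gripper_width: 44.8
```

```bash
python3 - <<'E'
from h import *
plan([((374,-140.8,117),Thand())],vmax=12,wmax=6.5)
E
```

```text
-> way [ 374.  -140.8  117. ] n 3 rot [-0.2 -0.8  0.2]
0 [-0.0, 0.053, -0.001] [-0.001, -0.006, 0.001]
1 [-0.0, 0.053, -0.001] [-0.001, -0.006, 0.001]
2 [-0.0, 0.053, -0.001] [-0.001, -0.006, 0.001]
```

Emit:
{"api": "carry_out", "payload": {
  "targets": [
    {"slide": [0,0.053,0],"dr": [0,-0.006,0]},
    {"slide": [0,0.053,0],"dr": [0,-0.006,0]},
    {"slide": [0,0.045,0],"dr": [0,-0.006,0]},
    {"slide": [0,0,0],"dr": [0,0,0]},
    {"slide": [0,0,0],"dr": [0,0,0]}
  ]
}}

```text
time_s: 16.2
eef_pos: [376.6, -140.8, 120.1]
ee_rot: [-89.8, -0.4, -49.8]
wrist_force: [-0.8, 0.5, 0.3]
gripper_width: 45.0
```

```bash
python3 - <<'E'
from h import *
im=r.read_camera('wrist'); cv2.imwrite(f'pics/wrist13.png',im[:,:,::-1])
plan([((374,-140.8,117),Thand())],vmax=12,wmax=6.5)
E
```

```text
-> way [ 374.  -140.8  117. ] n 1 rot [-0.2 -0.1  0.4]
0 [-0.008, 0.016, -0.01] [-0.005, -0.003, 0.008]
```

View pics/wrist13.png

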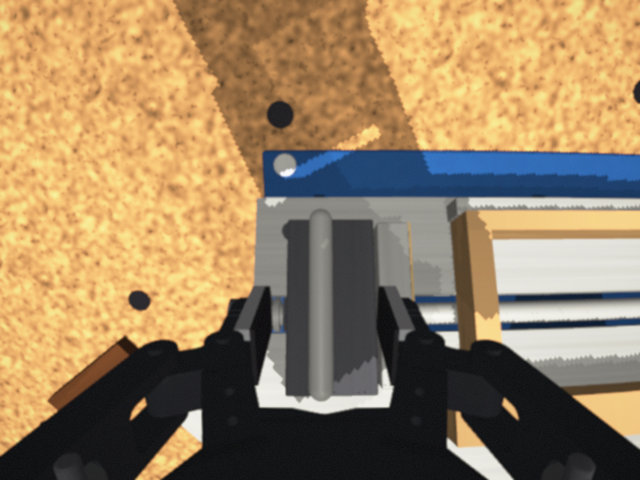

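Emit:
{"api": "carry_out", "payload": {
  "targets": [
    {"slide": [-0.005,0.016,-0.008],"dr": [0,0,0]},
    {"slide": [0,0,0],"dr": [0,0,0]},
    {"slide": [0,0,0],"dr": [0,0,0]},
    {"slide": [0,0,0],"dr": [0,0,0]},
    {"slide": [0,0,0],"dr": [0,0,0]},
    {"slide": [0,0,0],"dr": [0,0,0]}
  ],
  "claw": 2
}}

```text
time_s: 16.75
eef_pos: [375.5, -141.5, 118.3]
ee_rot: [-89.7, -0.5, -49.8]
wrist_force: [1.4, -0.8, -2.1]
gripper_width: 7.5
```

```bash
python3 - <<'E'
from h import *
np.set_printoptions(precision=1,suppress=True)
print(inbed()[0],cur()[2]['joints'])
im=r.read_camera('wrist'); cv2.imwrite(f'pics/wrist14.png',im[:,:,::-1])
E
```

```text
[ -34.2 -146.5   17.8] [-22.4  14.3 124.9   0.   40.2 -62.5]
```

View pics/wrist14.png

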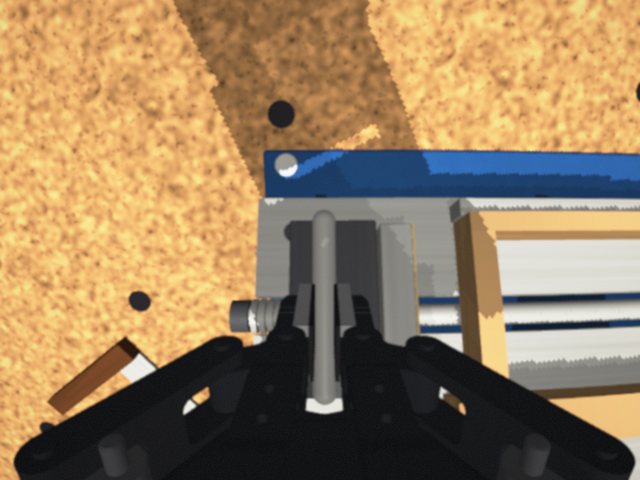

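Emit:
{"api": "carry_out", "payload": {
  "targets": [
    {"slide": [0,0,0.03],"dr": [0,0,0]},
    {"slide": [0,0,0.04],"dr": [0,0,0]},
    {"slide": [0,0,0.04],"dr": [0,0,0]},
    {"slide": [0,0,0],"dr": [0,0,0]}
  ]
}}

```text
time_s: 17.13
eef_pos: [392.7, -126.8, 118.3]
ee_rot: [-89.8, -0.5, -49.9]
wrist_force: [0.8, -0.2, -1.7]
gripper_width: 7.5
```

```bash
python3 - <<'E'
from h import *
np.set_printoptions(precision=1,suppress=True)
print(inbed()[0],cur()[2]['wrist_force'])
E
```

```text
[ -34.3 -123.9   17.8] [ 0.8 -0.2 -1.7]
```

Emit:
{"api": "carry_out", "payload": {
  "targets": [
    {"slide": [0,0,0.02],"dr": [0,0,0]},
    {"slide": [0,0,0.02],"dr": [0,0,0]}
  ]
}}

```text
time_s: 17.3
eef_pos: [399.4, -121.2, 118.3]
ee_rot: [-89.9, -0.5, -49.8]
wrist_force: [-2.2, -4.3, -1.0]
gripper_width: 7.5
```

Emit:
{"api": "carry_out", "payload": {
  "targets": [
    {"slide": [0,0,0.01],"dr": [0,0,0]}
  ]
}}

```text
time_s: 17.38
eef_pos: [401.2, -119.6, 118.3]
ee_rot: [-89.9, -0.5, -49.8]
wrist_force: [-1.3, -3.9, -0.7]
gripper_width: 7.2
```

```bash
python3 - <<'E'
from h import *
np.set_printoptions(precision=1,suppress=True)
print(inbed()[0],cur()[2]['wrist_force'])
E
```

```text
[ -34.3 -112.7   17.9] [-1.3 -3.9 -0.7]
```

Emit:
{"api": "carry_out", "payload": {
  "targets": [
    {"slide": [0,0,0.01],"dr": [0,0,0]}
  ]
}}

```text
time_s: 17.47
eef_pos: [401.6, -119.2, 118.3]
ee_rot: [-90.1, -0.5, -49.6]
wrist_force: [-15.8, -25.2, 9.3]
gripper_width: 7.1
```

Emit:
{"api": "carry_out", "payload": {
  "targets": [
    {"slide": [0,0,0.015],"dr": [0,0,0]}
  ]
}}

```text
time_s: 17.55
eef_pos: [401.5, -119.2, 118.3]
ee_rot: [-90.5, -0.5, -49.4]
wrist_force: [-20.3, -32.3, 12.4]
gripper_width: 7.3
```

Emit:
{"api": "carry_out", "payload": {
  "targets": [
    {"slide": [0,0,0.02],"dr": [0,0,0]}
  ]
}}

```text
time_s: 17.63
eef_pos: [401.3, -119.3, 118.2]
ee_rot: [-91.0, -0.4, -49.2]
wrist_force: [-22.0, -34.6, 12.4]
gripper_width: 7.4
```

```bash
python3 - <<'E'
from h import *
np.set_printoptions(precision=1,suppress=True)
print(inbed()[0],cur()[2]['wrist_force'])
for n in ('wrist','side','scene'):
    im=r.read_camera(n); cv2.imwrite(f'pics/{n}15.png',im[:,:,::-1])
crop('pics/side15.png','pics/side15c.png',260,180,160,100,5)
crop('pics/scene15.png','pics/scene15c.png',215,150,150,150,4)
E
```

```text
[ -34.5 -112.4   17.9] [-22.  -34.6  12.4]
```

View pics/wrist15.png

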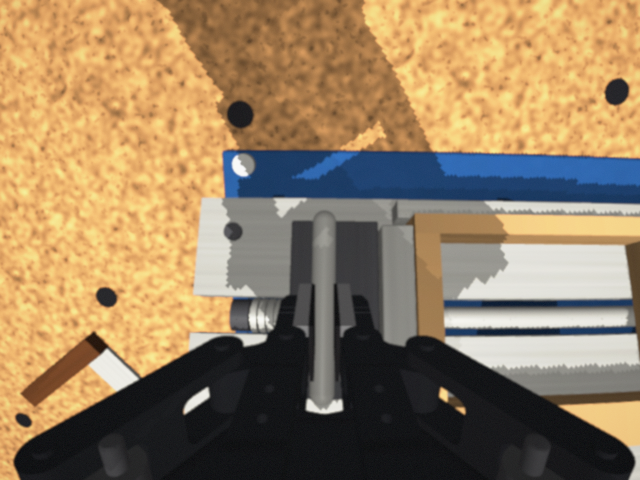

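View pics/side15c.png

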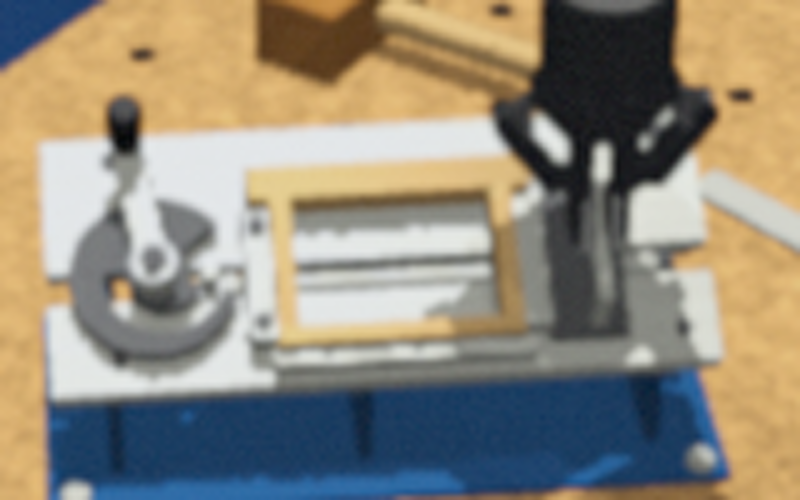

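View pics/scene15c.png

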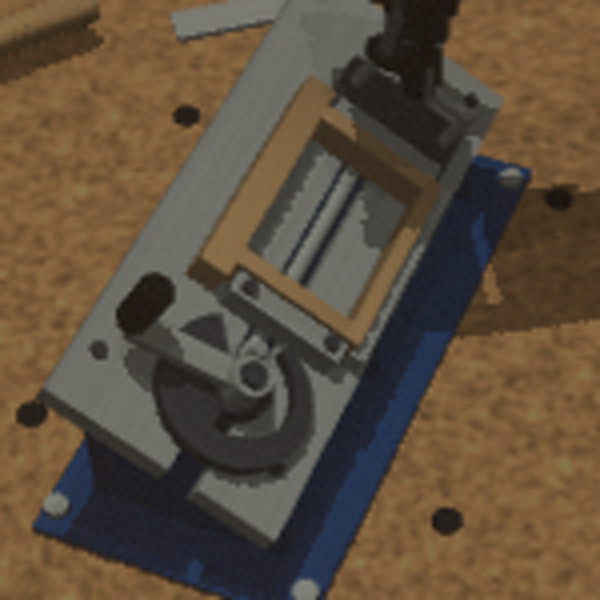

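The frame is snug between stop and jaw in both views: the motion stalled with about 40 N, and the pin shows in the disc's mouth beside the stop. I'll release the handle and retreat.

Emit:
{"api": "carry_out", "payload": {
  "targets": [
    {"slide": [0,0,0],"dr": [0,0,0]},
    {"slide": [0,0,0],"dr": [0,0,0]},
    {"slide": [0,0,0],"dr": [0,0,0]},
    {"slide": [0,0,0],"dr": [0,0,0]},
    {"slide": [0,-0.05,0],"dr": [0,0,0]},
    {"slide": [0,-0.1,0],"dr": [0,0,0]},
    {"slide": [0,-0.15,0],"dr": [0,0,0]},
    {"slide": [0,-0.15,0],"dr": [0,0,0]}
  ],
  "claw": 35
}}

```text
time_s: 18.45
eef_pos: [399.3, -115.3, 206.3]
ee_rot: [-91.1, 0.2, -49.4]
wrist_force: [1.1, -0.3, 0.3]
gripper_width: 35.0
```

```bash
cat >> h.py <<'E'
def Tcam(): Q=BR(); return toolR(-Q[:,2],Q[:,1])
E
python3 - <<'E'
from h import *
print(cur()[2]['joints'],bed(30,70,150))
plan([(bed(30,70,150),Tcam())],vmax=33,wmax=6)
E
```

```text
[-17.09900815   6.99273699 118.24265278  -1.01231764  55.54714362
 -57.1079993 ] [533.88164101   6.46070485 264.90381057]
-> way [533.9   6.5 264.9] n 6 rot [  1.    0.6 -30.2]
0 [-0.004, -0.052, 0.15] [0.004, 0.002, -0.112]
1 [0.0, -0.051, 0.15] [0.004, 0.002, -0.112]
2 [0.004, -0.051, 0.151] [0.004, 0.002, -0.112]
3 [0.008, -0.05, 0.151] [0.004, 0.002, -0.112]
4 [0.013, -0.048, 0.151] [0.004, 0.002, -0.112]
5 [0.016, -0.047, 0.151] [0.004, 0.002, -0.112]
```

Emit:
{"api": "carry_out", "payload": {
  "targets": [
    {"slide": [-0.004,-0.052,0.15],"dr": [0.004,0.002,-0.112]},
    {"slide": [0,-0.052,0.15],"dr": [0.004,0.002,-0.112]},
    {"slide": [0.004,-0.05,0.15],"dr": [0.004,0.002,-0.112]},
    {"slide": [0.008,-0.05,0.15],"dr": [0.004,0.002,-0.112]},
    {"slide": [0.013,-0.048,0.15],"dr": [0.004,0.002,-0.112]},
    {"slide": [0.016,-0.045,0.15],"dr": [0.004,0.002,-0.112]},
    {"slide": [0,0,0],"dr": [0,0,0]},
    {"slide": [0,0,0],"dr": [0,0,0]}
  ],
  "claw": 0
}}

```text
time_s: 19.12
eef_pos: [547.2, 15.8, 280.5]
ee_rot: [-87.8, -32.0, -50.9]
wrist_force: [0.2, -0.5, -0.3]
gripper_width: 0.2
```

```bash
python3 - <<'E'
from h import *
import pickle
np.set_printoptions(precision=2,suppress=True)
print(cur()[2]['joints'],inbed()[0])
pickle.dump(ext('wrist'),open('E16.pkl','wb'))
for n in ('wrist',):
    im=r.read_camera(n); cv2.imwrite(f'pics/{n}16.png',im[:,:,::-1])
E
```

```text
[ 16.54   7.85 113.24 -38.18  50.05  -0.42] [ 39.09  86.16 162.74]
```

View pics/wrist16.png

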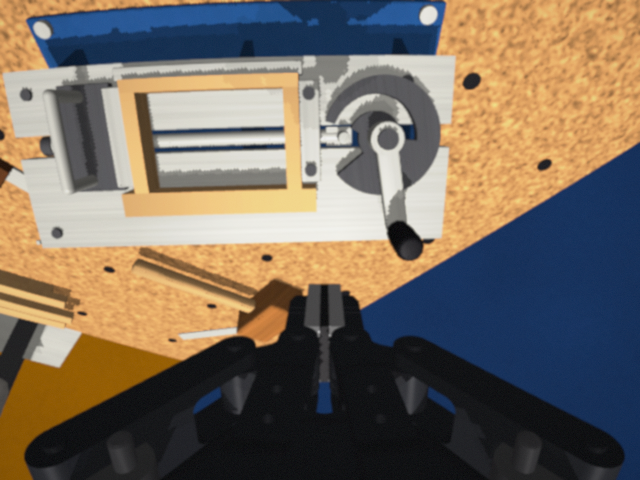

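```bash
python3 - <<'E'
from h import *
import pickle
np.set_printoptions(precision=1,suppress=True)
E=pickle.load(open('E16.pkl','rb'))
crop('pics/wrist16.png','pics/w16c.png',290,60,170,210,2.8)
print('pivot top z35',onbed('wrist',[(387,137)],35,E,O),'grip top z77',onbed('wrist',[(407,249)],77,E,O))
print('screws',onbed('wrist',[(309,92),(311,169)],20,E,O))
print('frame corners z24',onbed('wrist',[(119,82),(298,73),(125,216),(316,211)],24,E,O))
print('handle',onbed('wrist',[(61,140)],43,E,O))
E
```

```text
pivot top z35 [[-21.4 138.3  35. ]] grip top z77 [[ 55.1 147.7  77. ]]
screws [[-55.7  79.1  20. ]
 [  4.5  79.1  20. ]]
frame corners z24 [[-67.7 -67.   24. ]
 [-69.4  71.2  24. ]
 [ 39.3 -80.6  24. ]
 [ 39.3  82.4  24. ]]
handle [[ -27.1 -110.3   43. ]]
```

View pics/w16c.png

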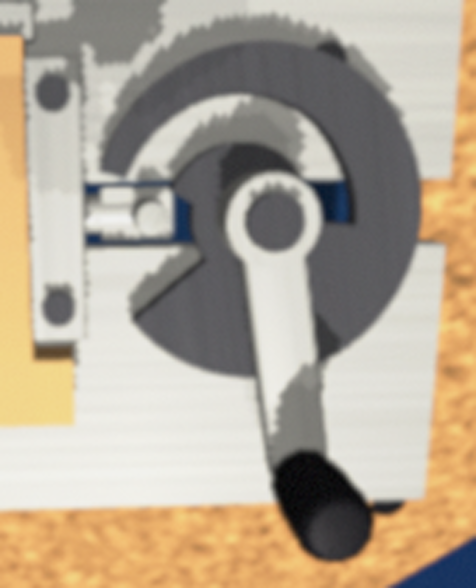

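```bash
python3 - <<'E'
from h import *
import pickle
np.set_printoptions(precision=1,suppress=True)
E=pickle.load(open('E16.pkl','rb'))
for z in (10,16): print('pin',z,onbed('wrist',[(344.3,136)],z,E,O))
print('hook tip z14',onbed('wrist',[(290+105/2.8,60+165/2.8)],14,E,O))
print(bed(57,112,70))
plan([(bed(56,106,90),Tcam()),(bed(56,108,24),Tcam())],vmax=20,wmax=6)
E
```

```text
pin 10 [[-20.9 107.4  10. ]]
pin 16 [[-21.3 106.9  16. ]]
hook tip z14 [[-35.   93.5  14. ]]
[606.9 -14.7 209.1]
-> way [595.3 -10.3 225.9] n 4 rot [-1.6 -1.   2. ]
0 [0.017, 0.092, 0.023] [-0.009, -0.006, 0.011]
1 [0.018, 0.092, 0.023] [-0.009, -0.006, 0.011]
2 [0.019, 0.091, 0.024] [-0.009, -0.006, 0.011]
3 [0.02, 0.091, 0.025] [-0.009, -0.006, 0.011]
-> way [618.2 -34.2 168.8] n 4 rot [0. 0. 0.]
4 [0.0, 0.083, 0.003] [0.0, 0.0, 0.0]
5 [0.0, 0.083, 0.003] [0.0, 0.0, 0.0]
6 [0.0, 0.083, 0.003] [0.0, 0.0, 0.0]
7 [0.0, 0.083, 0.003] [0.0, 0.0, 0.0]
```

Pin sits at y ≈ 107 (about 31 mm from the pivot), in the mouth. The lever is at about 0.12 rad with its grip at bed (55,148). Now bringing the closed fingers down behind the grip.

Emit:
{"api": "carry_out", "payload": {
  "targets": [
    {"slide": [0.017,0.09,0.022],"dr": [-0.009,-0.006,0.011]},
    {"slide": [0.018,0.09,0.022],"dr": [-0.009,-0.006,0.011]},
    {"slide": [0.018,0.09,0.022],"dr": [-0.009,-0.006,0.011]},
    {"slide": [0.018,0.085,0.02],"dr": [-0.009,-0.006,0.011]},
    {"slide": [0,0,0],"dr": [0,0,0]},
    {"slide": [0,0,0],"dr": [0,0,0]}
  ]
}}

```text
time_s: 19.67
eef_pos: [590.5, -16.6, 224.3]
ee_rot: [-90.2, -29.4, -50.0]
wrist_force: [0.3, 1.5, 0.6]
gripper_width: 0.2
```

```bash
python3 - <<'E'
from h import *
print(inbed()[0],cur()[2]['joints'])
plan([(bed(56,110,24),Tcam())],vmax=20,wmax=6)
E
```

```text
[56.6104087  98.27640226 87.74694729] [ 10.76479541  15.99917632 110.18784874 -37.34844183  45.13864839
  -4.366423  ]
-> way [619.7 -32.9 168.8] n 4 rot [ 0.4 -0.2 -0.6]
0 [0.0, 0.08, 0.015] [0.002, -0.001, -0.003]
1 [-0.0, 0.08, 0.015] [0.002, -0.001, -0.003]
2 [-0.0, 0.08, 0.015] [0.002, -0.001, -0.003]
3 [-0.001, 0.08, 0.015] [0.002, -0.001, -0.003]
```

Emit:
{"api": "carry_out", "payload": {
  "targets": [
    {"slide": [0,0.08,0.015],"dr": [0,0,-0.003]},
    {"slide": [0,0.08,0.015],"dr": [0,0,-0.003]},
    {"slide": [0,0.08,0.015],"dr": [0,0,-0.003]},
    {"slide": [0,0.065,0.01],"dr": [0,0,-0.003]},
    {"slide": [0,0,0],"dr": [0,0,0]},
    {"slide": [0,0,0],"dr": [0,0,0]}
  ]
}}

```text
time_s: 20.17
eef_pos: [615.8, -37.6, 172.5]
ee_rot: [-90.0, -29.9, -50.5]
wrist_force: [-0.6, 0.3, 0.2]
gripper_width: 0.7
```

```bash
python3 - <<'E'
from h import *
print(inbed()[0],cur()[2]['joints'])
for n in ('wrist','side'):
    im=r.read_camera(n); cv2.imwrite(f'pics/{n}17.png',im[:,:,::-1])
crop('pics/side17.png','pics/side17c.png',240,160,160,120,5)
E
```

```text
[ 58.77758999 104.02251762  26.66934119] [ 8.23675713e+00  2.21935383e+01  1.09816261e+02 -4.21084578e+01
  3.94907765e+01 -6.07926672e-02]
```

View pics/wrist17.png

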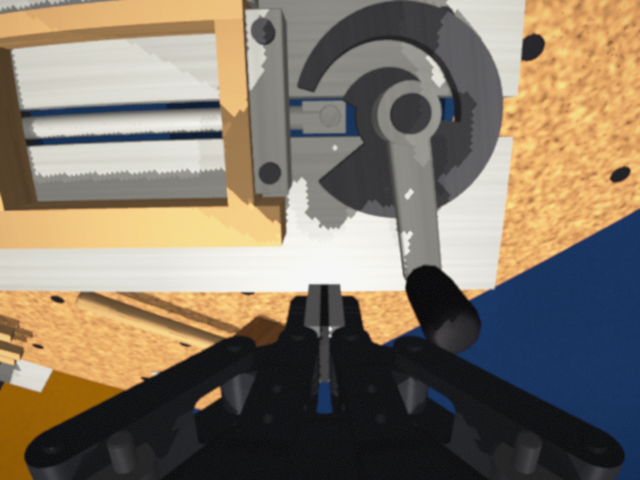

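View pics/side17c.png

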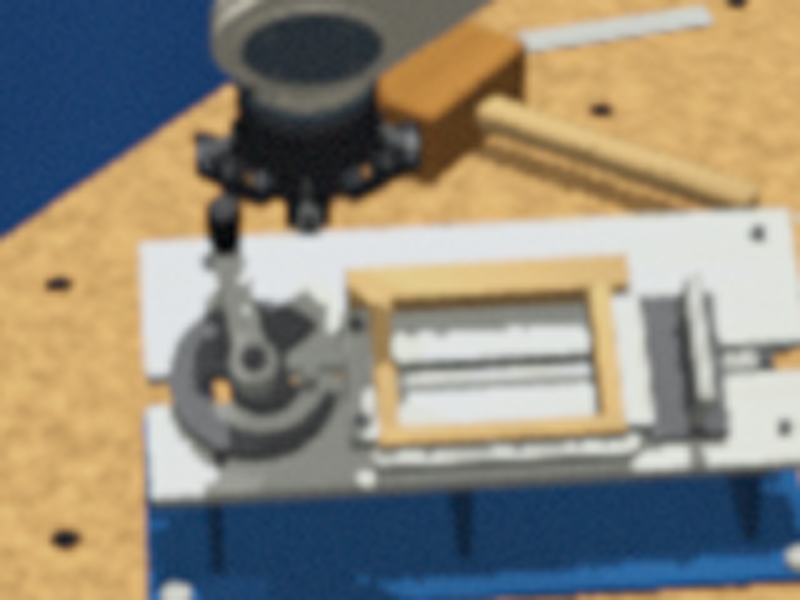

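```bash
cat > arc.py <<'E'
from h import *
import sys
np.set_printoptions(precision=1,suppress=True)
P=np.array([-20.5,138.2]);rad=float(sys.argv[3]) if len(sys.argv)>3 else 80
b,e=None,None
p,Q,s=cur(); v=BR().T@(p-O); rel=v[:2]-P; phi=np.degrees(np.arctan2(rel[1],rel[0]))
print('bed',v,'phi',phi,'r',np.hypot(*rel),'err',R.from_matrix(Tcam().T@Q).as_rotvec(degrees=True),'F',s['wrist_force'],s['joints'])
step=float(sys.argv[1]);n=int(sys.argv[2]);c=v.copy()
for i in range(n):
    a=np.radians(phi+step*(i+1)); t=np.r_[P+rad*np.array([np.cos(a),np.sin(a)]),26]
    d=BR()@(t-c); print(i,np.round(Q.T@d/200,3).tolist(),round(np.degrees(a))); c=t
E
python3 arc.py 7 9
```

```text
bed [ 58.9 104.4  27.2] phi -23.072216712237214 r 86.29401492076285 err [-0.4  0.7  0.1] F [ 0.5 -0.1  0.6] [  8.3  22.1 109.8 -42.1  39.5  -0.1]
0 [-0.013, 0.006, 0.058] -16
1 [0.01, -0.0, 0.048] -9
2 [0.004, -0.0, 0.049] -2
3 [-0.002, -0.0, 0.049] 5
4 [-0.008, -0.0, 0.048] 12
5 [-0.014, -0.0, 0.047] 19
6 [-0.019, -0.0, 0.045] 26
7 [-0.025, -0.0, 0.042] 33
8 [-0.029, -0.0, 0.039] 40
```

Emit:
{"api": "carry_out", "payload": {
  "targets": [
    {"slide": [-0.013,0.004,0.058],"dr": [0,0,0]},
    {"slide": [0.005,0,0.048],"dr": [0,0,0]},
    {"slide": [0.004,0,0.05],"dr": [0,0,0]},
    {"slide": [-0.002,0,0.05],"dr": [0,0,0]},
    {"slide": [-0.008,0,0.048],"dr": [0,0,0]}
  ]
}}

```text
time_s: 20.68
eef_pos: [654.4, -0.8, 172.5]
ee_rot: [-90.1, -29.9, -50.6]
wrist_force: [-3.0, -1.5, -0.7]
gripper_width: 0.1
```

```bash
python3 arc.py 7 9; python3 - <<'E'
from h import *
for n in ('wrist',):
    im=r.read_camera(n); cv2.imwrite(f'pics/{n}18.png',im[:,:,::-1])
E
```

```text
bed [ 56.1 157.2  28.3] phi 13.934055114666824 r 78.9452273346198 err [-0.6  0.8  0.1] F [-3.  -1.5 -0.7] [ 11.4  25.5 104.1 -40.3  43.    0.3]
0 [-0.01, 0.011, 0.048] 21
1 [-0.021, -0.0, 0.044] 28
2 [-0.026, -0.0, 0.041] 35
3 [-0.031, -0.0, 0.038] 42
4 [-0.035, -0.0, 0.034] 49
5 [-0.039, -0.0, 0.029] 56
6 [-0.042, -0.0, 0.024] 63
7 [-0.045, -0.0, 0.019] 70
8 [-0.047, -0.0, 0.013] 77
```

View pics/wrist18.png

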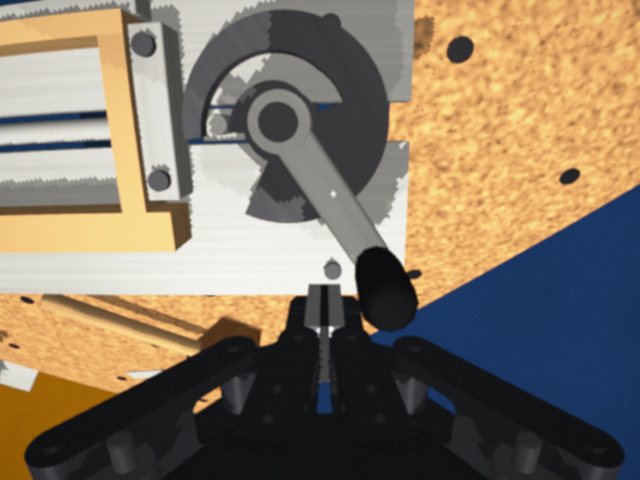

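The lever has turned to about 30° and the hook is passing behind the pin, which shows at (217,124) inside the slot. Continuing round.

Emit:
{"api": "carry_out", "payload": {
  "targets": [
    {"slide": [-0.01,0.008,0.048],"dr": [0,0,0]},
    {"slide": [-0.021,0,0.044],"dr": [0,0,0]},
    {"slide": [-0.026,0,0.041],"dr": [0,0,0]},
    {"slide": [-0.031,0,0.038],"dr": [0,0,0]},
    {"slide": [-0.035,0,0.034],"dr": [0,0,0]}
  ]
}}

```text
time_s: 21.15
eef_pos: [678.8, 46.2, 159.1]
ee_rot: [-89.8, -30.0, -50.6]
wrist_force: [-0.2, -1.3, 0.6]
gripper_width: -0.1
```

```bash
python3 arc.py 7 9; python3 - <<'E'
from h import *
for n in ('wrist',):
    im=r.read_camera(n); cv2.imwrite(f'pics/{n}19.png',im[:,:,::-1])
E
```

```text
bed [ 32.  206.2  26.7] phi 52.32917960422355 r 85.95222497927257 err [-0.3  0.8 -0. ] F [-0.2 -1.3  0.6] [ 15.3  29.1 100.1 -40.2  45.    3.5]
0 [-0.059, 0.003, 0.003] 59
1 [-0.044, -0.0, 0.022] 66
2 [-0.046, -0.0, 0.016] 73
3 [-0.048, -0.0, 0.01] 80
4 [-0.049, -0.0, 0.005] 87
5 [-0.049, -0.0, -0.001] 94
6 [-0.048, 0.0, -0.007] 101
7 [-0.047, 0.0, -0.013] 108
8 [-0.045, 0.0, -0.019] 115
```

View pics/wrist19.png

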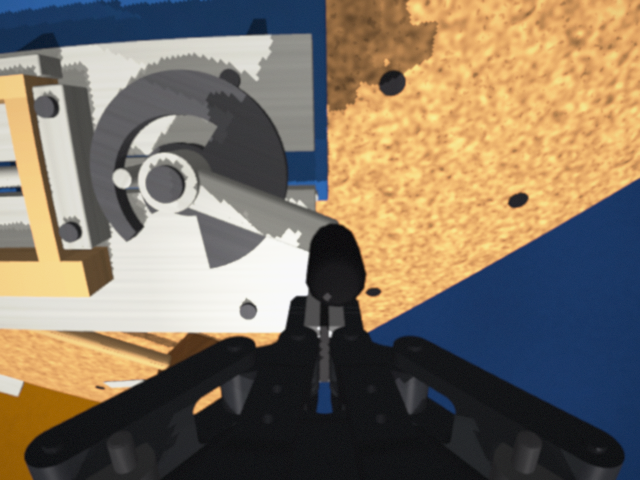

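The lever is at about 70°, the hook is well behind the pin at (122,178), and the finger sits squarely behind the grip.

Emit:
{"api": "carry_out", "payload": {
  "targets": [
    {"slide": [-0.05,0,0.008],"dr": [0,0,0]},
    {"slide": [-0.045,0,0.015],"dr": [0,0,0]},
    {"slide": [-0.046,0,0.01],"dr": [0,0,0]},
    {"slide": [-0.048,0,0.005],"dr": [0,0,0]},
    {"slide": [-0.048,0,0],"dr": [0,0,0]}
  ]
}}

```text
time_s: 21.62
eef_pos: [659.5, 86.4, 134.8]
ee_rot: [-89.7, -30.3, -50.6]
wrist_force: [-1.3, -6.7, 4.1]
gripper_width: 0.4
```

```bash
python3 arc.py 7 9; python3 - <<'E'
from h import *
for n in ('wrist',):
    im=r.read_camera(n); cv2.imwrite(f'pics/{n}20.png',im[:,:,::-1])
E
```

```text
bed [-17.5 217.5  27.2] phi 87.8176519545102 r 79.34364627013132 err [-0.2  0.8 -0.3] F [-1.3 -6.7  4.1] [ 19.6  30.7 101.6 -42.2  44.7  10.1]
0 [-0.049, 0.006, 0.002] 95
1 [-0.048, -0.0, -0.008] 102
2 [-0.047, -0.0, -0.014] 109
3 [-0.045, -0.0, -0.019] 116
4 [-0.042, -0.0, -0.024] 123
5 [-0.039, -0.0, -0.029] 130
6 [-0.035, -0.0, -0.034] 137
7 [-0.031, -0.0, -0.038] 144
8 [-0.026, 0.0, -0.041] 151
```

View pics/wrist20.png

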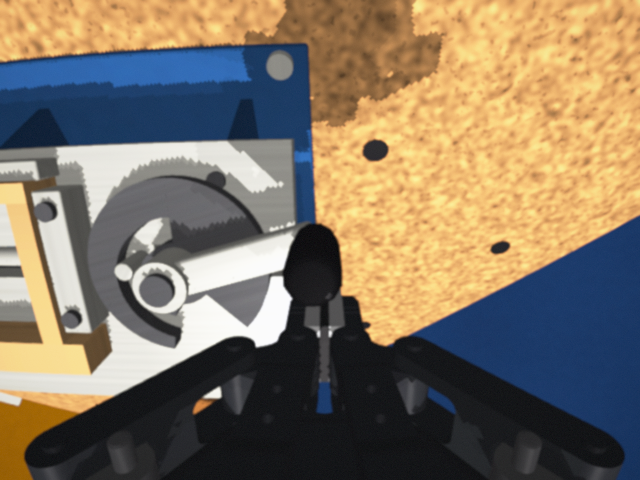

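Emit:
{"api": "carry_out", "payload": {
  "targets": [
    {"slide": [-0.049,0.003,0.01],"dr": [0,0,0]},
    {"slide": [-0.048,0,-0.004],"dr": [0,0,0]},
    {"slide": [-0.048,0,-0.012],"dr": [0,0,0]},
    {"slide": [-0.046,0,-0.018],"dr": [0,0,0]},
    {"slide": [-0.042,0,-0.023],"dr": [0,0,0]}
  ]
}}

```text
time_s: 22.08
eef_pos: [627.0, 110.1, 112.6]
ee_rot: [-89.8, -30.8, -50.5]
wrist_force: [6.6, -8.9, 5.1]
gripper_width: -0.0
```

```bash
python3 arc.py 7 9 81; python3 - <<'E'
from h import *
for n in ('wrist',):
    im=r.read_camera(n); cv2.imwrite(f'pics/{n}21.png',im[:,:,::-1])
E
```

```text
bed [-62.5 208.1  27.5] phi 121.00574006657858 r 81.50954078912218 err [-0.2  0.7 -0.8] F [ 6.6 -8.9  5.1] [ 23.2  31.4 104.9 -45.1  43.8  17. ]
0 [-0.039, 0.007, -0.031] 128
1 [-0.037, -0.0, -0.033] 135
2 [-0.032, -0.0, -0.037] 142
3 [-0.028, -0.0, -0.041] 149
4 [-0.022, -0.0, -0.044] 156
5 [-0.017, -0.0, -0.047] 163
6 [-0.011, 0.0, -0.048] 170
7 [-0.005, 0.0, -0.049] 177
8 [0.001, 0.0, -0.049] 184
```

View pics/wrist21.png

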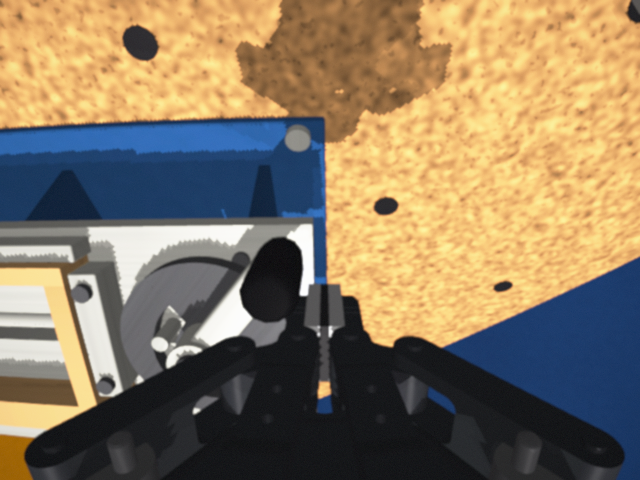

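The lever is at about 140°, with the finger on the +y side of the grip as planned.

Emit:
{"api": "carry_out", "payload": {
  "targets": [
    {"slide": [-0.042,0.005,-0.028],"dr": [0,0,0]},
    {"slide": [-0.038,0,-0.033],"dr": [0,0,0]},
    {"slide": [-0.032,0,-0.037],"dr": [0,0,0]},
    {"slide": [-0.028,0,-0.04],"dr": [0,0,0]}
  ]
}}

```text
time_s: 22.47
eef_pos: [596.4, 116.3, 100.4]
ee_rot: [-88.7, -31.0, -50.6]
wrist_force: [6.8, 1.1, 0.6]
gripper_width: -0.4
```

```bash
python3 arc.py 5 7 81; python3 - <<'E'
from h import *
for n in ('wrist',):
    im=r.read_camera(n); cv2.imwrite(f'pics/{n}22.png',im[:,:,::-1])
E
```

```text
bed [-89.8 188.7  29.2] phi 143.9046200051733 r 85.74159126284233 err [ 0.8  0.7 -1. ] F [6.8 1.1 0.6] [ 25.   30.7 109.1 -48.3  41.3  22.7]
0 [-0.0, 0.015, -0.044] 149
1 [-0.016, -0.001, -0.031] 154
2 [-0.014, -0.001, -0.033] 159
3 [-0.011, -0.001, -0.034] 164
4 [-0.008, -0.001, -0.034] 169
5 [-0.005, -0.001, -0.035] 174
6 [-0.002, -0.001, -0.035] 179
```

View pics/wrist22.png

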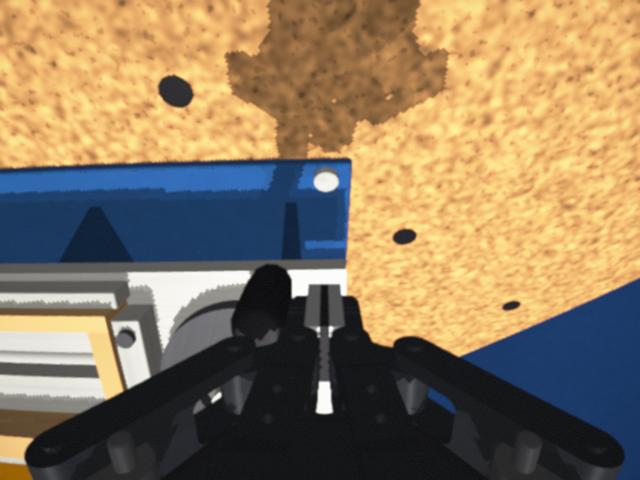

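Emit:
{"api": "carry_out", "payload": {
  "targets": [
    {"slide": [-0.005,0.008,-0.04],"dr": [0,0,0]},
    {"slide": [-0.014,0,-0.035],"dr": [0,0,0]},
    {"slide": [-0.012,0,-0.035],"dr": [0,0,0]}
  ]
}}

```text
time_s: 22.77
eef_pos: [580.0, 111.8, 96.9]
ee_rot: [-87.8, -30.8, -50.6]
wrist_force: [7.2, -0.4, -0.4]
gripper_width: -0.4
```

```bash
python3 arc.py 5 5 83; python3 - <<'E'
from h import *
for n in ('wrist','side'):
    im=r.read_camera(n); cv2.imwrite(f'pics/{n}23.png',im[:,:,::-1])
crop('pics/side23.png','pics/side23c.png',240,160,160,120,5)
E
```

```text
bed [-97.7 173.3  29.8] phi 155.53979554966307 r 84.86318063489443 err [ 1.7  0.8 -0.9] F [ 7.2 -0.4 -0.4] [ 25.1  29.8 111.8 -50.3  39.3  25.2]
0 [-0.005, 0.018, -0.038] 161
1 [-0.01, -0.001, -0.035] 166
2 [-0.007, -0.001, -0.035] 171
3 [-0.004, -0.001, -0.036] 176
4 [-0.001, -0.001, -0.036] 181
```

View pics/wrist23.png

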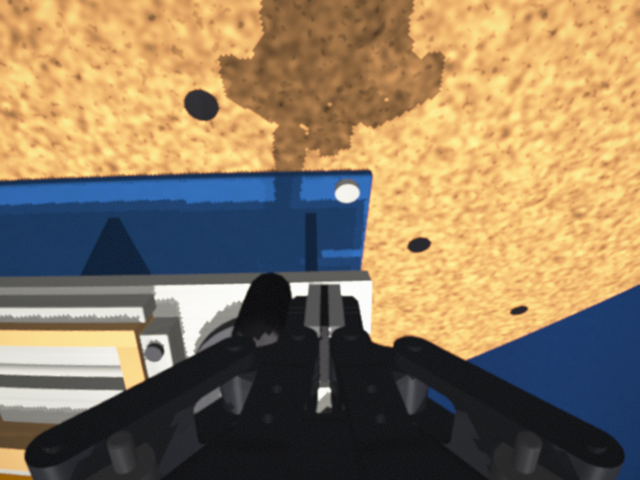

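View pics/side23c.png

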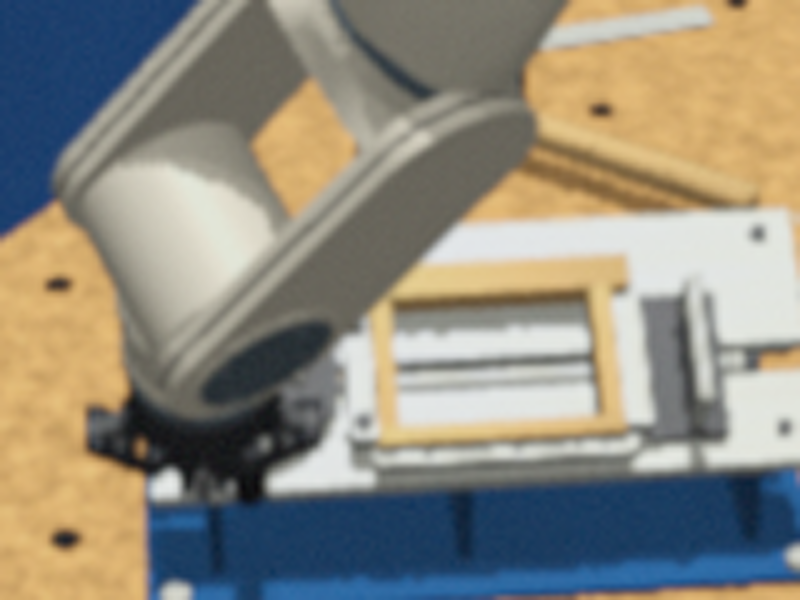

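Emit:
{"api": "carry_out", "payload": {
  "targets": [
    {"slide": [0.003,0.005,-0.035],"dr": [-0.015,0,0]}
  ]
}}

```text
time_s: 22.95
eef_pos: [575.3, 107.9, 96.2]
ee_rot: [-88.4, -30.7, -50.6]
wrist_force: [1.1, 9.5, 1.8]
gripper_width: -0.1
```

Emit:
{"api": "carry_out", "payload": {
  "targets": [
    {"slide": [0.003,0.003,-0.03],"dr": [-0.015,0,0]}
  ]
}}

```text
time_s: 23.03
eef_pos: [572.8, 106.0, 96.0]
ee_rot: [-88.7, -30.6, -50.6]
wrist_force: [10.7, 13.4, -3.8]
gripper_width: 0.4
```

Emit:
{"api": "carry_out", "payload": {
  "targets": [
    {"slide": [0.003,0.003,-0.03],"dr": [-0.01,0,0]}
  ]
}}

```text
time_s: 23.12
eef_pos: [572.5, 106.1, 96.3]
ee_rot: [-88.5, -30.5, -50.7]
wrist_force: [19.7, 14.5, -12.3]
gripper_width: 0.1
```

```bash
python3 arc.py 5 5 83
```

```text
bed [-98.5 163.9  29.4] phi 161.75208238954446 r 82.10225900553013 err [ 1.   0.8 -0.5] F [ 19.7  14.5 -12.3] [ 24.8  29.4 112.4 -49.6  39.5  24.7]
0 [-0.014, 0.017, -0.034] 167
1 [-0.006, -0.001, -0.036] 172
2 [-0.003, -0.001, -0.036] 177
3 [0.0, -0.001, -0.036] 182
4 [0.003, -0.001, -0.036] 187
```

Emit:
{"api": "carry_out", "payload": {
  "targets": [
    {"slide": [0,0,-0.04],"dr": [0,0,0]}
  ]
}}

```text
time_s: 23.2
eef_pos: [572.6, 106.7, 97.0]
ee_rot: [-87.6, -30.3, -50.7]
wrist_force: [29.2, 11.8, -14.9]
gripper_width: -0.1
```

Emit:
{"api": "carry_out", "payload": {
  "targets": [
    {"slide": [0,0,-0.03],"dr": [0,0,0]}
  ]
}}

```text
time_s: 23.28
eef_pos: [573.1, 107.6, 97.6]
ee_rot: [-86.8, -30.2, -50.7]
wrist_force: [15.4, 6.9, -10.0]
gripper_width: -0.1
```

```bash
python3 arc.py 5 1 83;python3 - <<'E'
from h import *
for n in ('wrist',):
    im=r.read_camera(n); cv2.imwrite(f'pics/{n}24.png',im[:,:,::-1])
crop('pics/wrist24.png','pics/wrist24c.png',100,230,280,200,2.8)
E
```

```text
bed [-98.4 165.4  31. ] phi 160.7906121209932 r 82.5286063532756 err [ 2.7  0.9 -0.3] F [ 15.4   6.9 -10. ] [ 24.5  28.8 113.4 -50.8  37.6  25.5]
0 [-0.012, 0.023, -0.035] 166
```

View pics/wrist24c.png

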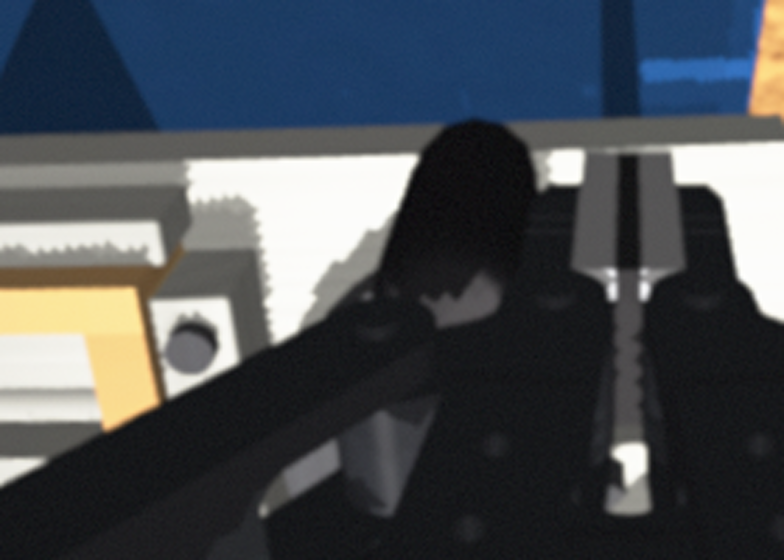

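The lever stalled against its stop at about 33 N. Backing off and looking.

Emit:
{"api": "carry_out", "payload": {
  "targets": [
    {"slide": [0,0,0.05],"dr": [-0.02,0,0]},
    {"slide": [0,0,0.07],"dr": [-0.02,0,0]},
    {"slide": [0,-0.05,0.05],"dr": [0,0,0]},
    {"slide": [0,-0.12,0],"dr": [0,0,0]},
    {"slide": [0,-0.15,0],"dr": [0,0,0]},
    {"slide": [0,-0.15,0],"dr": [0,0,0]},
    {"slide": [0,-0.15,-0.05],"dr": [0,0,0]},
    {"slide": [0,-0.1,-0.05],"dr": [0,0,0]},
    {"slide": [0,0,0],"dr": [0,0,0]}
  ]
}}

```text
time_s: 24.08
eef_pos: [530.3, 174.4, 222.1]
ee_rot: [-89.5, -29.5, -50.7]
wrist_force: [0.4, 0.0, 0.4]
gripper_width: -0.1
```

```bash
python3 arc.py 5 1 83;python3 - <<'E'
from h import *
import pickle
pickle.dump(ext('wrist'),open('E25.pkl','wb'))
for n in ('wrist','side','scene'):
    im=r.read_camera(n); cv2.imwrite(f'pics/{n}25.png',im[:,:,::-1])
crop('pics/side25.png','pics/side25c.png',240,160,160,120,5)
E
```

```text
bed [-104.3  175.9  178.1] phi 155.7964656023813 r 91.90892317748133 err [0.1 0.8 0.5] F [0.4 0.  0.4] [ 33.3  17.7 108.1 -36.1  56.1  15. ]
0 [0.034, 0.76, -0.052] 161
```

View pics/wrist25.png

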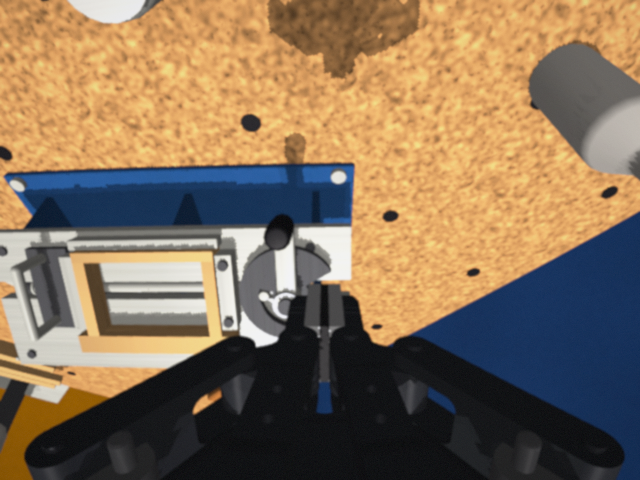

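View pics/side25c.png

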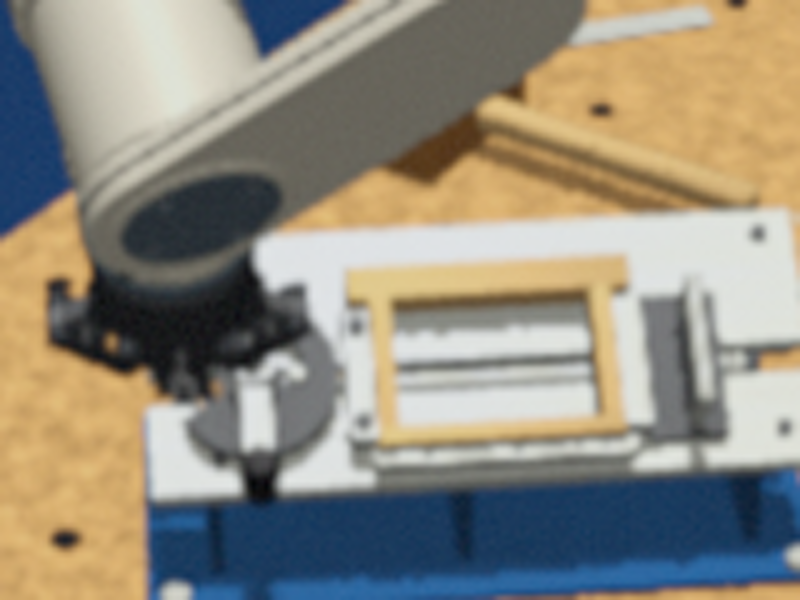

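```bash
python3 - <<'E'
from h import *
import pickle
np.set_printoptions(precision=1,suppress=True)
E=pickle.load(open('E25.pkl','rb'))
g=onbed('wrist',[(280,234)],77,E,O)[0]; pv=onbed('wrist',[(286,302)],35,E,O)[0]
print('grip',g,'pivot',pv,'angle',np.degrees(np.arctan2(g[1]-138.2,g[0]+20.5)),np.degrees(np.arctan2(g[1]-pv[1],g[0]-pv[0])))
print('pin',onbed('wrist',[(264,297)],14,E,O))
print('frame',onbed('wrist',[(72,252),(213,250),(80,352),(222,347)],24,E,O))
crop('pics/wrist25.png','pics/w25c.png',190,200,180,160,4)
E
```

```text
grip [-101.2  141.9   77. ] pivot [-23.6 138.8  35. ] angle 177.39491563232022 177.74999668591317
pin [[-18.7 114.9  14. ]]
frame [[-71.1 -65.1  24. ]
 [-71.5  72.5  24. ]
 [ 39.4 -82.2  24. ]
 [ 31.5  70.6  24. ]]
```

View pics/w25c.png

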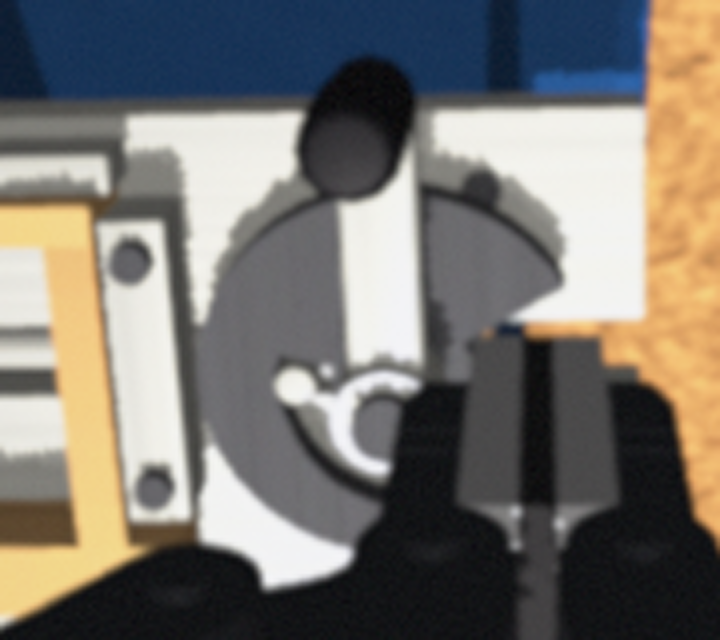

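```bash
python3 - <<'E'
from h import *
import pickle
np.set_printoptions(precision=1,suppress=True)
E=pickle.load(open('E25.pkl','rb'))
g=onbed('wrist',[(277.5,238.5)],77,E,O)[0]
print('grip',g,'angle',np.degrees(np.arctan2(g[1]-138.2,g[0]+20.5)))
print(proj('wrist',[bed(-97.5,138.2,77),bed(-97.5+77*(1-np.cos(.1)),138.2+7.7,77)],E))
crop('pics/scene25.png','pics/scene25c.png',215,150,150,150,4)
E
```

```text
grip [-97.7 139.8  77. ] angle 178.80587109008852
[[275.4 238.7]
 [285.6 239.1]]
```

View pics/scene25c.png

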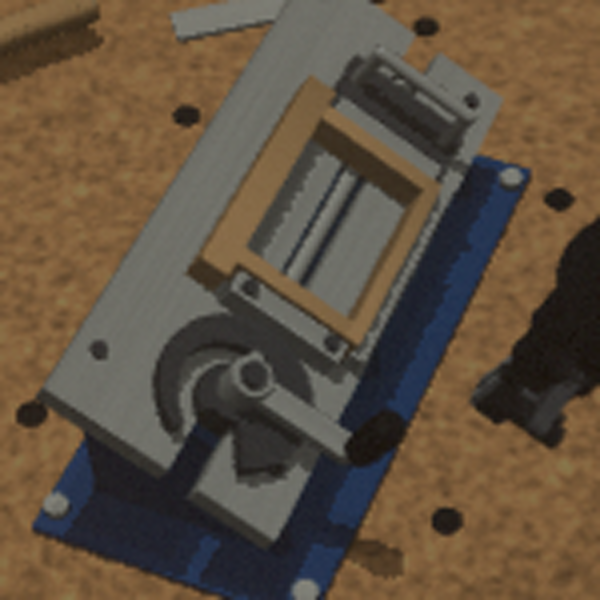

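The pictures show the lever down the slope at about 179°, the pin drawn about 7–8 mm (y 107 → 115), the frame snug, and the gripper well clear. Handing in.

```bash
python3 - <<'E'
from h import *
s=r.sense();print(s['time_s'],s['wrist_force'],s['dq'].max())
print(r.sign_off())
E
```

```text
24.2333 [ 0.30176278  0.3337642  -0.47562818] 1.4874443525897358
the job is handed in; nothing more can be done
None
```

I laid the 164 × 140 × 110 mm frame flat on the bed, against the lower ledge with the eared top bar uphill. I closed the jaw by its handle, turned the cam lever to its stop, and backed off. I handed the job in at 24.2 s. No verdict was reported.

**Last checks**
- **Frame:** it lies square between stop and jaw in the wrist, side and scene pictures.
- **Jaw:** it stalled against the frame at about 43 N on the wrist. The pin then stood about 31 mm from the cam pivot, in the disc's mouth.
- **Cam:** the lever stalled against its stop at about 33–35 N, against the 6 N it needs. The last picture puts it at 179° (between 177° and 179°, depending on the pixel picked). The pin has moved about 7–8 mm towards the pivot, so the bolt is drawn in.
- **Robot:** the gripper was clear, with no force on the wrist.

**What disagreed**
- **Fingertips:** they stood about 20 mm behind the reported tool point, not 14 mm ahead as stated. My first grasp therefore closed in the air above the bar. I measured the offset by touching the bar's top and used it from then on.
- **Lever start:** the lever began at about 0.12 rad rather than 0. The mouth was still open to the pin, so I did not move it back first.
- **Other objects:** I did not touch the mallet, glue bottle, nail tin or try square, but I made no before-and-after measurement of where they stand.

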